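# Put the dressing stone home and hold the grinder's hood half open

## Task

The grinder's wheel has just been dressed: put the dressing stone back into its own pocket in the stone tray, lowered in rather than dropped, so that it sits flat, square and fully home, and let go of it. Then lift the grinder's hood by its bar and hold it half open at 45 degrees (5 either way will do) so that I can wipe down and look over the wheel; the hood falls shut by itself, so do not let it drop, and finish with the bar still in the gripper and the hood held still. Leave the other things on the bench where they are.

Things in the scene. Friction and masses are not known exactly. Their poses are not given: they have to be found in the camera images.
- dressing_stone: the dressing stone: loose plain grey abrasive block, 80 (own x) x 42 (own y) x 50 (own z, upright) mm, 0.25 to 0.5 kg, standing on the bench the right way up; edges rounded 2 mm. Origin at the centre of its underside. It may sit in its pocket either way round (half a turn makes no difference).
- tray: cast aluminium stone tray fixed on the bench left or right of the grinder (it changes), 190 (own x) x 100 (own y) x 22 (z) mm. Origin at the centre of its underside. Two pockets 14 mm deep with a 4 mm bevel at the mouth (in that depth): the empty one, for the dressing stone, 86 (x) x 48 (y) mm, centred at x = -38 mm; the other at x = +58 mm is filled by the slip stone.
- pocket (a point): centre of the floor of the empty pocket, 8 mm above the bench and 14 mm below the tray's top; axes as the tray's: the pocket is 86 mm long along x and 48 mm wide along y. The seated stone stands 36 mm proud of the tray.
- slip_stone: small grey slip stone, 28 x 60 x 30 mm, loose in the tray's other pocket, standing 16 mm proud of the tray; leave it there. Origin at the centre of its underside.
- grinder: flat-lap wet grinder fixed on the bench: green-grey base 280 x 250 mm, 90 mm high, with an aluminium splash tub (rim 125 mm high) and a horizontal wheel of 160 mm, covered by a hinged hood; drip tank behind. Origin on the bench under the wheel's centre; own x points from its front (bar) to its back (hinge), z up.
- hood (a joint): angle of the grinder's hood in rad: 0 shut (level), grows as its front lifts, 0.785 = 45 degrees. No spring or stay: it falls shut from any angle below 90 degrees; about 0.5 kg, 3 N of lift at the bar. Aluminium sheet hood with a clear window, 233 mm deep, 244 wide, 30 mm skirts, its top 146 mm above the bench when shut.
- hood_hinge (a point): middle of the hood's hinge line, 128 mm above the bench, 118 mm behind the grinder's origin; the hinge line runs along the grinder's y axis.
- bar (a point): the hood's handle: round dark steel bar, 12 mm thick, 150 mm long along its y, parallel to the hinge, 42 mm in front of the hood's front skirt (36 mm free) on posts 66 mm either side of its middle. Origin at its middle: 277 mm before and, shut, 5 mm above the hinge line (133 mm over the bench). It can be pinched from above, and turns in the pads of a gripper kept pointing down.
- whetstone: large two-layer whetstone lying on the bench, 205 x 75 x 30 mm; leave it. Origin at the centre of its underside.
- knife: kitchen knife with a light wooden handle lying on the bench before the grinder, about 310 mm long, 21 mm high; leave it. Origin between blade and handle, x towards the tip.
- jar: glass jar with a steel cap, 72 mm across, 85 mm high; leave it. Origin at the centre of its underside.
- oil_can: dark steel oil bottle, 56 mm across, 130 mm high; leave it. Origin at the centre of its underside.
- spanner: spanner lying on the bench, about 18 cm long; leave it.
- scrub_brush: wooden scrubbing brush, bristles down, 140 x 50 x 36 mm; leave it. Origin at the centre of its underside.
There are look-alikes about, which are no part of the job. Leave any pink or turquoise look-alike of the dressing_stone alone.

How it is judged:
By the outcome, as a careful person would: the job done as asked, in the order asked, and still so for the second after the job is handed in, while the arm keeps its last pose, push and grip.
It also fails if it takes over 64 s, if anything falls off the work surface, if the arm or the gripper's body presses on something with over 40 N, if the wrist force passes 120 N, or if a joint passes its speed limit or range.

## Robot

A 7-joint arm with a two-finger parallel gripper is mounted at the origin on the work surface. World frame = base frame: x ahead of the robot, y to its left, z up, the work surface at z = 0. Lengths are in m, angles in rad, forces in N, time in s.
With the tool pointing down it reaches from about 0.425 to 0.925 m from the base axis. Payload 6.8 kg.
Tool frame: the origin (TCP) lies between the finger pads; the fingertips stand 14 mm ahead of it and the grasp point (between the pads) lies 5 mm behind it; z points along the fingers, y is the direction in which the jaws open and shut (so a half turn about z gives the same grasp; the last joint's range is limited). The gripper opens to 85 mm and grips with 20 to 120 N. Pads are 22 mm wide; open, the fingers measure 114 mm over their backs; the gripper's body (76 mm by 85 mm) begins 54 mm behind the grasp point. The pads swing forward as they close: fully open they stand 13 mm farther back than shut.
Start: joints at [1.166, 0.477, 0.022, 1.555, -0.011, 1.109, -0.083], TCP at [0.197, -0.646, 0.219] pointing down, gripper open.
Joint ranges: [-2.96, 2.96], [-0.34, 2.1], [-1.41, 1.46], [0.24, 2.44], [-1.37, 4.51], [0.17, 1.92], [-2.96, 2.96]. Speed limits (rad/s): [2.39, 2.39, 3.14, 3.14, 3.14, 3.14, 3.14].

## Interface

Orientations are given as a unit quaternion [w, x, y, z].
In Python, from station import bot gives the robot as it stands.
- The arm moves only by the shell command python3 -m crank 'ROWS' [FORCE]. ROWS is JSON, a list of rows, each a list of 3 entries, a list of its own where there are three numbers: the shift along the tool's x, y, z in m, then the turn, a rotation vector about the tool's x, y, z in degrees, then the finger opening in m, from 0 to 0.0854. A call has 1 to 10 rows; each row shifts and turns the commanded pose from where the row before left it, along the tool's axes as they then stand; what a row does not reach is not made up. A row lasts 1/8 s, in which the tool goes at most 62.5 mm and 10.7 degrees, less where a joint would pass 70% of its speed; a pose out of reach is approached as far as the arm can. A call is refused whole if a number of a shift passes 0.0625 or a number of a turn 10.7, either way. A call with a gripper value outside its range is refused whole. The fingers move at their own pace and stop on an object; FORCE is the grip in N (left out, the last holds). Time passes only in rows, so rows that do not move let the fingers close. It gives the time, the measured TCP pose, the force and the opening at its end, in the units of the state.
- bot.get_obs(): the state, without advancing time (a new reading comes with each control period).
- bot.read_camera(name): name is "scene" or "top" or "wrist"; returns (picture, depth): 384x512x3 uint8, red, green, blue; 384x512 float32, m along the optical axis (not along the pixel's ray), 0 where there is no reading.
- bot.calibration(name): a dict with "fx", "fy", "cx", "cy" (pixels), "extrinsics" (4x4, takes a point from camera to world coordinates). Camera axes: x right, y down, z forward; pixel columns grow to the right and rows downward; lengths in m; the calibration is good to about 2 mm. A picture is of the moment at which its call begins: read the wrist's pose just before it. calibration takes no time and is no camera call; for the wrist camera it gives the pose at the moment of the call.
- bot.hand_in(): hands the job in, once; it reports no verdict.
The state is a dict: "t": time; "q": joint angles; "joint_vel": joint speeds; "joint_torque": joint torques, N m; "eef_pos": TCP position; "tool_rot": TCP orientation; "contact_force": force on the tool from outside, world axes, zero at the start; "torque": the same for the moment, N m; "gripper_width": opening from 0.0 (shut) to 1.0 (fully open).
Only numpy, scipy, OpenCV 4.12 (cv2) and the standard library are available. Lean on these libraries where they do the work, as an engineer would, in place of code of your own. Each camera call takes 0.05 s, during which the arm holds its last target.

## Working session

There is one attempt and no reset: what is moved stays moved. The work goes in short steps, Python scripts to look and compute and a shell command to move; the robot and the scene stay as the last step left them, time stands still between calls to the robot, and variables do not carry over. Pictures are saved under pics/ and viewed, and the job is handed in when it is done.

```bash
ls; mkdir -p pics
python3 - <<'E'
from station import bot
import cv2,json,numpy as np
o=bot.get_obs();print({k:np.round(v,3).tolist() for k,v in o.items()})
for n in("scene","top"):
    p,d=bot.read_camera(n);cv2.imwrite(f"pics/{n}0.png",p[...,::-1]);np.savez(f"{n}0.npz",p=p,d=d,**{k:np.array(v) for k,v in bot.calibration(n).items()})
    c=bot.calibration(n);print(n,c['fx'],c['cx'],c['cy'],np.round(c['extrinsics'],3).tolist())
E
```

```text
pics
{'t': 0.0, 'q': [1.166, 0.478, 0.022, 1.556, -0.011, 1.109, -0.083], 'joint_vel': [0.0, 0.001, 0.0, -0.001, 0.0, -0.001, 0.001], 'joint_torque': [0.0, -59.645, 1.608, -28.12, 0.012, 0.009, -0.0], 'eef_pos': [0.197, -0.645, 0.218], 'tool_rot': [-0.001, 0.989, 0.148, -0.0], 'contact_force': [0.141, 0.043, 0.157], 'torque': [-0.03, 0.046, 0.041], 'gripper_width': 1.002}
scene 364.46992303911946 259.604590527364 191.0364097301036 [[0.714, 0.415, -0.564, 1.227], [0.7, -0.407, 0.586, -0.809], [0.013, -0.813, -0.581, 0.869], [0.0, 0.0, 0.0, 1.0]]
top 458.2359230588315 253.94380716529983 195.35159691699423 [[0.023, -0.994, 0.105, 0.341], [-1.0, -0.025, -0.013, -0.019], [0.016, -0.104, -0.994, 1.722], [0.0, 0.0, 0.0, 1.0]]
```

View pics/scene0.png

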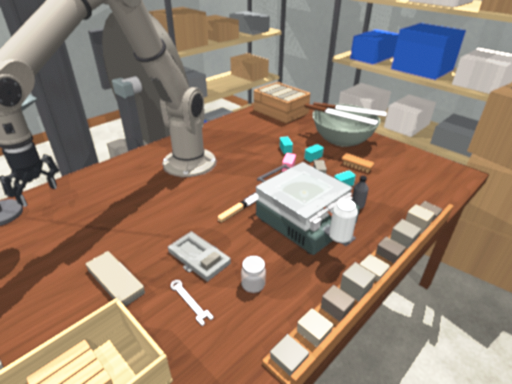

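View pics/top0.png

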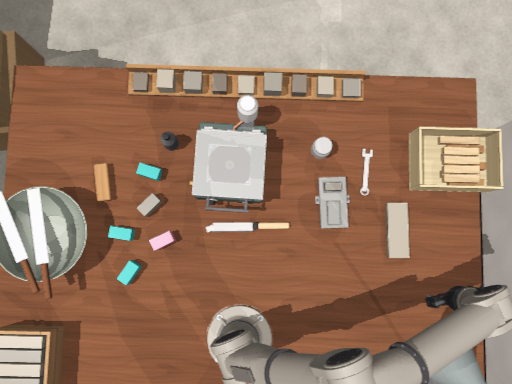

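```bash
cat > h.py <<'E'
import numpy as np,cv2
from station import bot
from scipy.spatial.transform import Rotation as R
def load(f):
    z=np.load(f);return z['p'],z['d'],dict(fx=float(z['fx']),fy=float(z['fy']),cx=float(z['cx']),cy=float(z['cy']),extrinsics=z['extrinsics'])
def snap(n,f):
    c=bot.calibration(n);p,d=bot.read_camera(n)
    cv2.imwrite(f"pics/{f}.png",p[...,::-1]);np.savez(f+".npz",p=p,d=d,**{k:np.array(v) for k,v in c.items()})
    return p,d,c
def cloud(d,c):
    v,u=np.mgrid[:d.shape[0],:d.shape[1]]
    P=np.stack([(u-c['cx'])/c['fx']*d,(v-c['cy'])/c['fy']*d,d,np.ones_like(d)],-1)@np.array(c['extrinsics']).T
    P=P[...,:3];P[d==0]=np.nan;return P
def ray(u,v,z,c):
    E=np.array(c['extrinsics']);r=E[:3,:3]@np.array([(u-c['cx'])/c['fx'],(v-c['cy'])/c['fy'],1]);o=E[:3,3]
    return o+r*(z-o[2])/r[2]
def wrow(z): # world vector -> tool axes
    o=bot.get_obs();q=o['tool_rot'];r=R.from_quat([q[1],q[2],q[3],q[0]]);return r.inv().apply(z)
E
python3 - <<'E'
from h import *
p,d,c=load("top0.npz");P=cloud(d,c)
for n,(u,v) in dict(stone=(149,205),tq=(149,171),bench=(180,300),trayedge=(322,205),slip=(333,186),pocket=(334,210),hood=(230,160),whet=(398,230)).items(): print(n,np.round(P[v,u],3),p[v,u])
im=p[90:290,90:380,::-1]
cv2.imwrite("pics/topcrop.png",cv2.resize(im,None,fx=2.7,fy=2.7,interpolation=cv2.INTER_CUBIC))
E
```

```text
stone [0.472 0.341 0.048] [199 191 179]
tq [0.597 0.346 0.048] [104 225 219]
bench [ 0.128  0.221 -0.003] [150  98  70]
trayedge [ 0.489 -0.296  0.028] [190 187 184]
slip [ 0.561 -0.335  0.037] [176 170 156]
pocket [ 0.473 -0.343  0.013] [189 187 181]
hood [0.629 0.046 0.143] [202 199 198]
whet [ 0.404 -0.581  0.02 ] [211 199 181]
```

View pics/topcrop.png

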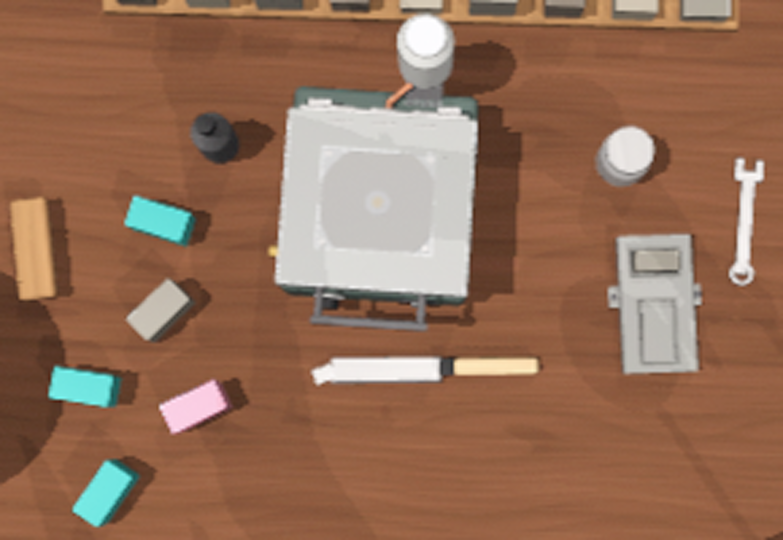

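Run:
```python
from h import *
p,d,c=load("top0.npz");P=cloud(d,c)
def obj(u0,u1,v0,v1,z0,z1,plane,name):
    m=np.zeros(d.shape,np.uint8);s=P[v0:v1,u0:u1,2];m[v0:v1,u0:u1]=((s>z0)&(s<z1))
    cs,_=cv2.findContours(m,cv2.RETR_EXTERNAL,cv2.CHAIN_APPROX_NONE);k=max(cs,key=cv2.contourArea)
    X=np.array([ray(u,v,plane,c)[:2] for u,v in k[:,0]]).astype(np.float32)
    print(name,cv2.minAreaRect(X*1000))
obj(135,165,190,220,.04,.07,.05,'stone')
obj(310,356,170,235,.018,.03,.022,'tray')
# edges: hood/bar
g=P[205:212,205:250]
s=P[190:216,200:260]; 
for v in range(198,214): print(v,np.round(P[v,[212,220,228,236,243],2],3),np.round(P[v,228,:2],3))
```

```text
stone ((474.64715576171875, 344.82989501953125), (41.81400680541992, 79.26219177246094), 47.219482421875)
tray ((502.1712646484375, -335.8311767578125), (189.63668823242188, 101.1760482788086), 3.2141830921173096)
198 [0.087 0.089 0.095 0.13  0.144] [0.5   0.051]
199 [0.07  0.085 0.087 0.079 0.131] [0.497 0.051]
200 [0.067 0.048 0.063 0.08  0.083] [0.496 0.052]
201 [0.074 0.005 0.027 0.048 0.067] [0.496 0.054]
202 [ 0.068  0.001 -0.004  0.001  0.069] [0.495 0.055]
203 [ 0.062 -0.003  0.002  0.005  0.064] [0.491 0.055]
204 [ 0.066  0.005  0.003  0.005 -0.001] [0.487 0.054]
205 [ 0.002 -0.    -0.002 -0.003  0.005] [0.483 0.055]
206 [ 0.002 -0.004  0.005 -0.006 -0.001] [0.479 0.054]
207 [ 0.143  0.004 -0.003 -0.003    nan] [0.476 0.054]
208 [ 0.138  0.135  0.136  0.003 -0.005] [0.461 0.048]
209 [0.137 0.137 0.138 0.137 0.139] [0.458 0.048]
210 [0.138 0.138 0.136 0.146 0.139] [0.455 0.048]
211 [0.006 0.004 0.141 0.138 0.141] [0.451 0.048]
212 [ 0.    -0.004  0.003 -0.009  0.134] [0.457 0.054]
213 [-0.01   0.004 -0.     0.004  0.002] [0.453 0.054]
```

```bash
cat > go.py <<'E'
import sys
from h import *
# usage: go.py x y z yaw_of_tool_y(deg) : shift in tool axes (mm, before turn), turn rotvec (deg)
x,y,z,a=map(float,sys.argv[1:5]);o=bot.get_obs();q=o['tool_rot'];r=R.from_quat([q[1],q[2],q[3],q[0]])
D=np.array([x,y,z])-o['eef_pos'];Y=np.deg2rad(a);ty=np.array([np.cos(Y),np.sin(Y),0]);tz=np.array([0,0,-1.]);T=R.from_matrix(np.stack([np.cross(ty,tz),ty,tz],1))
print("shift mm",np.round(r.inv().apply(D)*1e3,1),"turn",np.round((r.inv()*T).as_rotvec(degrees=True),2),"q",np.round(o['q'],2),"t",round(o['t'],2),"pos",np.round(o['eef_pos'],4),"tooly",np.round(np.degrees(np.arctan2(*r.as_matrix()[[1,0],1])),2),"F",np.round(o['contact_force'],1),"w",round(float(o['gripper_width']),3))
E
python3 go.py .56 -.3 .33 -73
```

```text
shift mm [ 447.8 -223.9 -111.4] turn [-0.09  0.01  0.01] q [ 1.17  0.48  0.02  1.56 -0.01  1.11 -0.08] t 0.1 pos [ 0.1973 -0.645   0.2183] tooly -72.99 F [-0.2  0.3 -0.8] w 0.999
```

```bash
python3 -m crank '[[[0.04,-0.02,-0.011],[0,0,0],0.085],[[0.045,-0.022,-0.011],[0,0,0],0.085],[[0.045,-0.022,-0.011],[0,0,-5],0.085],[[0.045,-0.022,-0.011],[0,0,0],0.085],[[0.045,-0.022,-0.011],[0,0,0],0.085],[[0.045,-0.022,-0.011],[0,0,0],0.085],[[0.045,-0.022,-0.011],[0,0,0],0.085],[[0.045,-0.022,-0.011],[0,0,0],0.085],[[0.045,-0.022,-0.011],[0,0,0],0.085],[[0.04,-0.022,-0.011],[0,0,0],0.085]]'; python3 go.py .58 0.1 .33 0
```

```text
t: 1.35
eef_pos: [0.5336, -0.2856, 0.3291]
tool_rot: [-0.0, 0.982, 0.191, -0.0]
contact_force: [0.1, -0.6, -0.6]
gripper_width: 0.994
shift mm [ 187.7 -340.    -0.7] turn [-4.000e-02 -0.000e+00 -6.796e+01] q [ 0.54  0.29 -0.19  1.58  0.06  1.28 -0.85] t 1.35 pos [ 0.5336 -0.2856  0.3291] tooly -67.96 F [ 0.1 -0.6 -0.6] w 0.994
```

Run:
```python
from h import *
p,d,c=snap("wrist","w1");print(np.round(c['extrinsics'],3).tolist(),c['fx'])
```

```text
[[0.374, -0.893, -0.25, 0.598], [-0.927, -0.36, -0.1, -0.261], [-0.001, 0.269, -0.963, 0.484], [0.0, 0.0, 0.0, 1.0]] 266.57966195400985
```

View pics/w1.png

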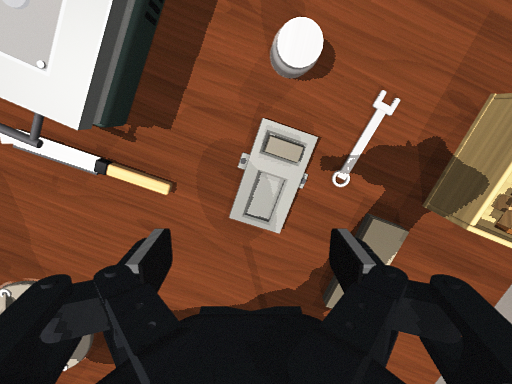

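The wrist view shows the tray at about (275,175), slip stone at (284,147) and the empty pocket at (264,195).

Run:
```python
from h import *
p,d,c=load("w1.npz");P=cloud(d,c)
Z=P[...,2];s=np.zeros(d.shape,np.uint8);roi=np.s_[110:240,222:330]
m=np.zeros(d.shape,np.uint8);m[roi]=((Z[roi]>.013)&(Z[roi]<.06))
m=cv2.morphologyEx(m,cv2.MORPH_CLOSE,np.ones((9,9)));m2=cv2.morphologyEx(m,cv2.MORPH_OPEN,np.ones((17,17)))
k=max(cv2.findContours(m2,0,1)[0],key=cv2.contourArea)
X=np.array([ray(u,v,.022,c)[:2] for u,v in k[:,0]]).astype(np.float32);print(cv2.minAreaRect(X*1000),len(k))
print("tray top z",np.round(np.nanmedian(Z[222:228,260:268]),4),"bench",np.round(np.nanmedian(Z[200:230,190:210]),4))
im=cv2.resize(p[roi][...,::-1],None,fx=5,fy=5,interpolation=cv2.INTER_CUBIC)
cv2.polylines(im,[((k-[222,110])*5+2).astype(np.int32)],True,(0,0,255),1);cv2.imwrite("pics/w1c.png",im[:600])
```

```text
((549.4470825195312, -335.8209228515625), (101.65470123291016, 100.23613739013672), 3.3218085765838623) 208
tray top z 0.0221 bench 0.0001
```

View pics/w1c.png

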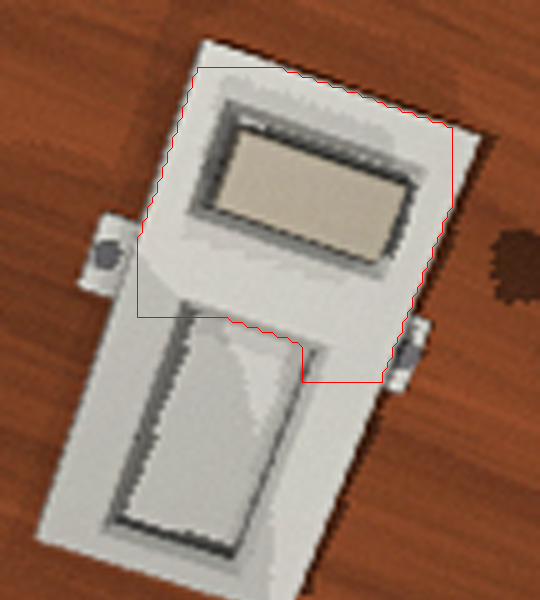

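```bash
cat > tray.py <<'E'
from h import *
def tray(f,roi):
    p,d,c=load(f);hsv=cv2.cvtColor(p,cv2.COLOR_RGB2HSV)
    m=np.zeros(d.shape,np.uint8);m[roi]=((hsv[roi][...,1]<70)&(hsv[roi][...,2]>90))*255
    k=max(cv2.findContours(m,0,1)[0],key=cv2.contourArea);m[:]=0;cv2.drawContours(m,[k],-1,255,-1)
    m=cv2.morphologyEx(m,cv2.MORPH_OPEN,cv2.getStructuringElement(2,(25,25)))
    k=max(cv2.findContours(m,0,1)[0],key=cv2.contourArea)
    X=np.array([ray(u,v,.022,c)[:2] for u,v in k[:,0]]).astype(np.float32)
    r=cv2.minAreaRect(X*1000);print(f,r)
    o=p[...,::-1].copy();cv2.drawContours(o,[k],-1,(0,0,255),1);cv2.imwrite("pics/"+f[:-4]+"m.png",cv2.resize(o[roi],None,fx=4,fy=4)[:600])
tray("w1.npz",np.s_[110:240,222:330]);tray("top0.npz",np.s_[165:240,305:360])
E
python3 tray.py
```

```text
w1.npz ((505.3443298339844, -337.5893249511719), (189.92115783691406, 113.9957046508789), 3.310821294784546)
top0.npz ((502.7775573730469, -335.88702392578125), (187.68345642089844, 108.73986053466797), 0.12332127243280411)
```

View pics/w1m.png

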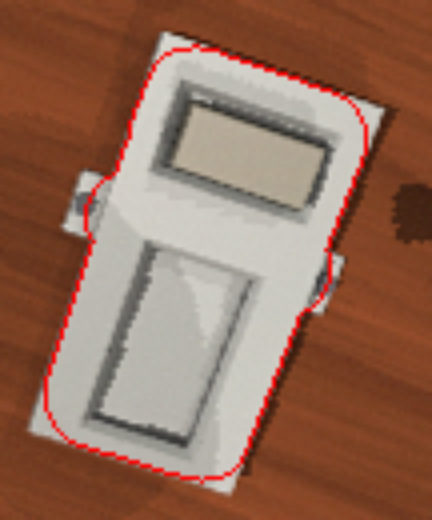

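```bash
python3 go.py .50 -.337 .2 -86.7
```

```text
shift mm [-58.7  39.3 130.4] turn [-0.14 -0.28 19.24] q [ 0.53  0.29 -0.2   1.57  0.05  1.28 -0.85] t 1.4 pos [ 0.5386 -0.2786  0.3307] tooly -67.46 F [3.9 4.5 1.8] w 0.996
```

```bash
python3 -m crank '[[[-0.01,0.007,0.026],[0,0,9.6],0.085],[[-0.014,0.006,0.026],[0,0,9.6],0.085],[[-0.012,0.01,0.026],[0,0,0],0.085],[[-0.012,0.01,0.026],[0,0,0],0.085],[[-0.012,0.01,0.026],[0,0,0],0.085],[[0,0,0],[0,0,0],0.085],[[0,0,0],[0,0,0],0.085],[[0,0,0],[0,0,0],0.085]]'; python3 go.py .5 -.337 .2 -86.7; python3 -c "
from h import *
snap('wrist','w2')"
```

```text
t: 2.4
eef_pos: [0.4806, -0.3379, 0.2005]
tool_rot: [0.0, 1.0, 0.025, 0.001]
contact_force: [0.3, 0.3, 0.2]
gripper_width: 0.995
shift mm [19.4  0.1  0.6] turn [ 0.05 -0.12 -0.43] q [ 0.6   0.36 -0.12  1.79  0.05  1.   -1.06] t 2.4 pos [ 0.4806 -0.3379  0.2005] tooly -87.13 F [0.3 0.3 0.2] w 0.995
```

View pics/w2.png

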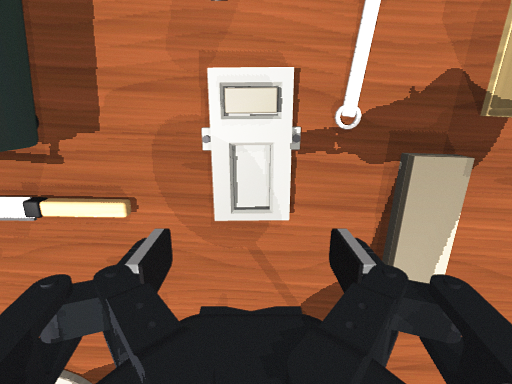

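Run:
```python
from h import *
p,d,c=load("w2.npz");g=cv2.GaussianBlur(cv2.cvtColor(p,cv2.COLOR_RGB2HSV)[...,1],(3,3),0).astype(float)
# bench saturated, tray not; find subpixel half-level crossings along scanlines
def cross(line,a,b):
    L=line[a:b];t=90
    i=np.where((L[:-1]-t)*(L[1:]-t)<0)[0]
    if len(i)!=1: return None
    i=i[0];return a+i+(t-L[i])/(L[i+1]-L[i])
E=dict(l=[],r=[],t=[],b=[])
for v in list(range(78,120))+list(range(158,212)):
    for k,(a,b) in dict(l=(198,222),r=(282,304)).items():
        x=cross(g[v],a,b)
        if x: E[k].append((x,v))
for u in range(222,282):
    for k,(a,b) in dict(t=(58,80),b=(210,232)).items():
        y=cross(g[:,u],a,b)
        if y: E[k].append((u,y))
L={}
for k,e in E.items():
    X=np.array([ray(u,v,.022,c)[:2] for u,v in e]).astype(np.float32)
    vx,vy,x0,y0=cv2.fitLine(X,cv2.DIST_HUBER,0,1e-4,1e-4).ravel();L[k]=(vx,vy,x0,y0);print(k,len(e),np.degrees(np.arctan(vy/vx if k in'lr' else -vx/vy)),x0,y0)
def isc(a,b):
    A=np.array([[a[0],-b[0]],[a[1],-b[1]]]);s=np.linalg.solve(A,[b[2]-a[2],b[3]-a[3]]);return np.array([a[2]+s[0]*a[0],a[3]+s[0]*a[1]])
C=[isc(L[i],L[j]) for i,j in('tl','tr','br','bl')];C=np.array(C);print(C)
ctr=C.mean(0);ax=(C[0]+C[1]-C[2]-C[3])/2;print("ctr",ctr,"len",np.linalg.norm(ax),"wid",np.linalg.norm(C[0]-C[1]),"yaw",np.degrees(np.arctan2(ax[1],ax[0])),"pocket",ctr-.038*ax/np.linalg.norm(ax))
# pocket mouth corner picture
cv2.imwrite("pics/w2c.png",cv2.resize(p[55:235,195:310,::-1],None,fx=3.3,fy=3.3,interpolation=cv2.INTER_CUBIC))
```

```text
l 96 3.3334956 0.5032318 -0.2880014
r 96 3.2625325 0.5081295 -0.3886389
t 60 3.1444046 0.6002886 -0.3343702
b 60 3.4237046 0.41041195 -0.34855387
[[ 0.5974399  -0.28251413]
 [ 0.6029729  -0.3832325 ]
 [ 0.41313404 -0.394054  ]
 [ 0.40712422 -0.2935993 ]]
ctr [ 0.5051678 -0.33835  ] len 0.19039258 wid 0.100870244 yaw 3.2980626 pocket [ 0.46723074 -0.34053615]
```

View pics/w2c.png

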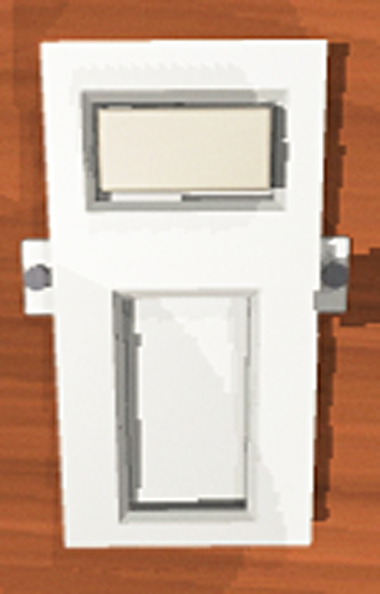

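```bash
python3 go.py .56 -.10 .3 -86.7
```

```text
shift mm [  91.6 -233.5  -99.6] turn [ 0.05 -0.11 -0.43] q [ 0.6   0.36 -0.12  1.79  0.05  1.   -1.06] t 2.45 pos [ 0.4804 -0.3379  0.2004] tooly -87.13 F [-0.3 -0.7 -0.6] w 1.0
```

```bash
python3 -m crank '[[[0.01,-0.02,-0.03],[0,0,0],0.085],[[0.016,-0.042,-0.03],[0,0,0],0.085],[[0.016,-0.042,-0.03],[0,0,0],0.085],[[0.017,-0.042,-0.01],[0,0,0],0.085],[[0.017,-0.042,0],[0,0,0],0.085],[[0.016,-0.045,0],[0,0,0],0.085],[[0,0,0],[0,0,-10],0.085],[[0,0,0],[0,0,-10],0.085],[[0,0,0],[0,0,-10],0.085],[[0,0,0],[0,0,-10],0.085]]';python3 go.py .565 .14 .3 -47
```

```text
t: 3.7
eef_pos: [0.5601, -0.1004, 0.3]
tool_rot: [0.0, 0.93, 0.368, 0.001]
contact_force: [0.1, -0.1, -0.6]
gripper_width: 0.996
shift mm [ 168.1 -172.    -0. ] turn [ 0.06 -0.05  0.18] q [ 0.35  0.26 -0.34  1.7   0.09  1.2  -0.83] t 3.7 pos [ 0.5601 -0.1004  0.3   ] tooly -46.82 F [ 0.1 -0.1 -0.6] w 0.996
```

```bash
python3 -m crank '[[[0.03,-0.03,0],[0,0,0],0.085],[[0.035,-0.036,0],[0,0,0],0.085],[[0.035,-0.036,0],[0,0,0],0.085],[[0.035,-0.036,0],[0,0,0],0.085],[[0.033,-0.034,0],[0,0,0],0.085],[[0,0,0],[0,0,-10],0.085],[[0,0,0],[0,0,-10],0.085],[[0,0,0],[0,0,-10],0.085],[[0,0,0],[0,0,-10],0.085],[[0,0,0],[0,0,-10],0.085]]';python3 go.py .465 .354 .22 47.2
```

```text
t: 4.95
eef_pos: [0.5663, 0.1399, 0.3]
tool_rot: [0.0, 0.687, 0.726, 0.001]
contact_force: [-0.2, -0.4, 0.2]
gripper_width: 0.994
shift mm [219.3 -89.4  79.9] turn [ 7.000e-02  2.000e-02 -4.403e+01] q [ 0.13  0.32 -0.61  1.65  0.19  1.23 -0.46] t 4.95 pos [0.5663 0.1399 0.3   ] tooly 3.17 F [-0.2 -0.4  0.2] w 0.994
```

```bash
python3 -m crank '[[[0.04,-0.016,0.005],[0,0,0],0.085],[[0.044,-0.018,0.015],[0,0,0],0.085],[[0.045,-0.018,0.02],[0,0,0],0.085],[[0.045,-0.018,0.02],[0,0,0],0.085],[[0.045,-0.019,0.02],[0,0,-4],0.085],[[0,0,0],[0,0,-10],0.085],[[0,0,0],[0,0,-10],0.085],[[0,0,0],[0,0,-10],0.085],[[0,0,0],[0,0,-10],0.085],[[0,0,0],[0,0,0],0.085]]';python3 go.py .465 .354 .22 47.2; python3 -c "
from h import *
snap('wrist','w3')"
```

```text
t: 6.2
eef_pos: [0.4666, 0.3541, 0.2197]
tool_rot: [0.0, 0.369, 0.93, 0.0]
contact_force: [-0.4, 0.1, -0.7]
gripper_width: 0.998
shift mm [ 1.1 -1.2 -0.3] turn [ 0.04 -0.01 -0.48] q [-0.12  0.45 -0.83  1.73  0.37  1.12 -0.26] t 6.2 pos [0.4666 0.3541 0.2197] tooly 46.72 F [-0.4  0.1 -0.7] w 0.998
```

View pics/w3.png

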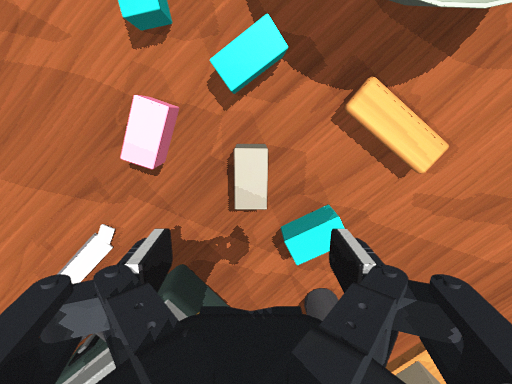

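```bash
cat > stone.py <<'E'
from h import *
import sys
p,d,c=load("w3.npz");P=cloud(d,c);roi=np.s_[130:225,222:282]
h=cv2.cvtColor(p,cv2.COLOR_RGB2HSV)
m=np.zeros(d.shape,np.uint8);m[roi]=((h[roi][...,1]<90)&(h[roi][...,2]>150))*255
k=max(cv2.findContours(m,0,1)[0],key=cv2.contourArea)
X=np.array([ray(u,v,.05,c)[:2] for u,v in k[:,0]]).astype(np.float32);print(cv2.minAreaRect(X*1000), "z",np.nanmedian(P[160:195,240:262,2]))
o=p[...,::-1].copy();cv2.drawContours(o,[k],-1,(0,0,255),1);cv2.imwrite("pics/w3c.png",cv2.resize(o[roi],None,fx=6,fy=6))
E
python3 stone.py
```

```text
((477.386474609375, 344.6189880371094), (40.88727569580078, 78.90824127197266), 46.83460235595703) z 0.05007113979759448
```

View pics/w3c.png

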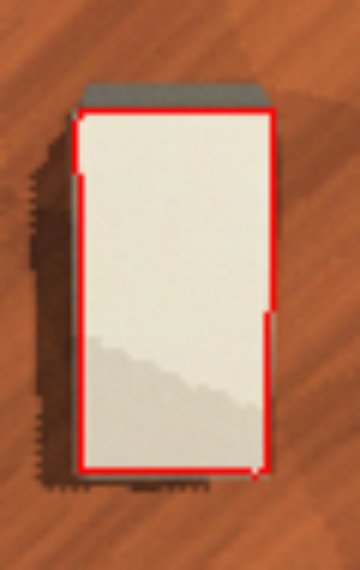

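```bash
python3 go.py .4774 .3446 .034 46.8
```

```text
shift mm [-14.4   0.4 185.6] turn [ 0.04 -0.   -0.2 ] q [-0.12  0.45 -0.83  1.73  0.37  1.12 -0.26] t 6.25 pos [0.4666 0.3541 0.2196] tooly 46.6 F [ 0.2  0.  -1.1] w 0.998
```

```bash
python3 -m crank '[[[-0.007,0,0.02],[0,0,-0.2],0.085],[[-0.0074,0.0004,0.03],[0,0,0],0.085],[[0,0,0.035],[0,0,0],0.085],[[0,0,0.035],[0,0,0],0.085],[[0,0,0.025],[0,0,0],0.085],[[0,0,0.02],[0,0,0],0.085],[[0,0,0.014],[0,0,0],0.085],[[0,0,0.0065],[0,0,0],0.085],[[0,0,0],[0,0,0],0.085],[[0,0,0],[0,0,0],0.085]]' 50;python3 go.py .4774 .3446 .034 46.8
```

```text
t: 7.5
eef_pos: [0.4777, 0.3447, 0.0345]
tool_rot: [0.0, 0.367, 0.93, 0.001]
contact_force: [-0.3, -0.6, 0.0]
gripper_width: 0.991
shift mm [ 0.2 -0.3  0.5] turn [0.08 0.02 0.2 ] q [-0.22  0.67 -0.69  1.87  0.58  0.81 -0.4 ] t 7.5 pos [0.4777 0.3447 0.0345] tooly 47.0 F [-0.3 -0.6  0. ] w 0.991
```

```bash
python3 -m crank '[[[0,0,0],[0,0,0],0.05],[[0,0,0],[0,0,0],0.045],[[0,0,0],[0,0,0],0.038],[[0,0,0],[0,0,0],0.036],[[0,0,0],[0,0,0],0.036],[[0,0,0],[0,0,0],0.036],[[0,0,-0.002],[0,0,0],0.036],[[0,0,-0.008],[0,0,0],0.036],[[0,0,-0.02],[0,0,0],0.036],[[0,0,-0.03],[0,0,0],0.036]]' 50;python3 go.py .4774 .3446 .3 46.8
```

```text
t: 8.75
eef_pos: [0.4768, 0.3439, 0.0946]
tool_rot: [-0.0, 0.366, 0.93, -0.001]
contact_force: [0.6, 0.4, -3.0]
gripper_width: 0.458
shift mm [ 1.000e-01  7.000e-01 -2.054e+02] turn [-0.08 -0.03  0.22] q [-0.17  0.6  -0.75  1.84  0.5   0.91 -0.33] t 8.75 pos [0.4768 0.3439 0.0946] tooly 47.02 F [ 0.6  0.4 -3. ] w 0.458
```

```bash
python3 -m crank '[[[0,0,-0.04],[0,0,0],0.036],[[0,0,-0.04],[0,0,0],0.036],[[0,0,-0.04],[0,0,0],0.036],[[0,0,-0.04],[0,0,0],0.036],[[0,0,-0.03],[0,0,0],0.036],[[0,0,0],[0,0,0],0.036],[[0,0,0],[0,0,0],0.036]]';python3 go.py .565 .14 .30 3; python3 -c "
from h import *
snap('wrist','w4');snap('scene','s4')"
```

```text
t: 9.62
eef_pos: [0.4767, 0.3435, 0.2827]
tool_rot: [-0.0, 0.366, 0.93, -0.001]
contact_force: [0.0, -0.5, -4.0]
gripper_width: 0.46
shift mm [-203.4  -88.7  -17.1] turn [-0.09  0.05 44.01] q [-0.08  0.4  -0.86  1.65  0.32  1.24 -0.18] t 9.62 pos [0.4767 0.3435 0.2827] tooly 47.01 F [ 0.  -0.5 -4. ] w 0.46
```

View pics/w4.png

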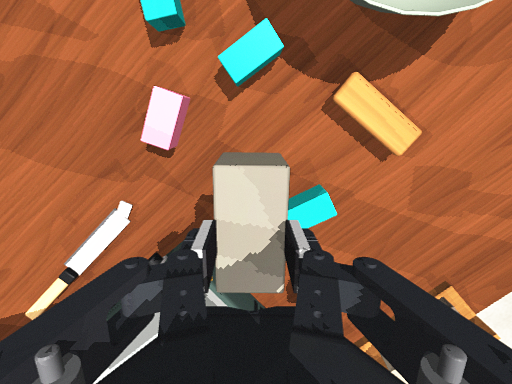

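View pics/s4.png

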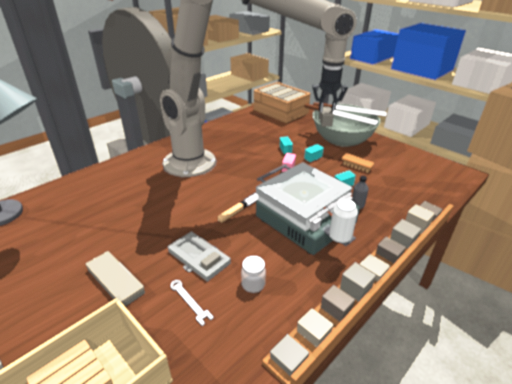

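Run:
```python
from h import *
p,d,c=load("w4.npz");P=cloud(d,c)
pos=np.array([0.4767,0.3435]);a=np.radians(47.0);ty=np.array([np.cos(a),np.sin(a)]);tx=np.array([-np.sin(a),np.cos(a)])
reg=P[175:210,225:280].reshape(-1,3);reg=reg[~np.isnan(reg[:,0])]
A=np.c_[reg[:,:2]-reg[:,:2].mean(0),np.ones(len(reg))];co=np.linalg.lstsq(A,reg[:,2],rcond=None)[0];print("top z",np.median(reg[:,2]),"slope tool x,y deg",np.degrees(co[:2]@tx),np.degrees(co[:2]@ty))
g=cv2.cvtColor(p,cv2.COLOR_RGB2GRAY)
o=p[140:300,200:305,::-1];cv2.imwrite("pics/w4c.png",cv2.resize(o,None,fx=3.7,fy=3.7,interpolation=2))
Z=.298
def T(u,v): 
    w=ray(u,v,Z,c)[:2]-pos;return np.round(np.array([w@tx,w@ty])*1e3,1)
# edges by gradient
for u in (225,240,255,270,280):
    col=g[150:185,u].astype(int);print("front",u,150.5+np.argmax(np.diff(col)),T(u,150.5+np.argmax(np.diff(col))), end=' ')
    col=g[270:300,u].astype(int);v=270.5+np.argmin(np.diff(col));print("rear",v,T(u,v))
for v in (170,180,190,200,210):
    row=g[v].astype(int);l=205.5+np.argmax(np.abs(np.diff(row[205:228])));r=278.5+np.argmax(np.abs(np.diff(row[278:300])));print(v,l,r,T(l,v),T(r,v))
```

```text
top z 0.29817183419120524 slope tool x,y deg 0.2879985730979882 0.24611189961457786
front 225 164.5 [ 40.1 -13.7] rear 292.5 [-39.3 -15.8]
front 240 164.5 [40.1 -5.7] rear 292.5 [-39.3  -6.6]
front 255 165.5 [39.6  2.2] rear 297.5 [-42.9   2.5]
front 270 165.5 [39.6 10.2] rear 292.5 [-39.3  11.7]
front 280 165.5 [39.6 15.5] rear 290.5 [-37.8  17.8]
170 212.5 289.5 [ 37.1 -20.5] [37.1 20.7]
180 212.5 288.5 [ 31.6 -20.7] [31.6 20.3]
190 213.5 288.5 [ 26.  -20.3] [26.  20.6]
200 213.5 287.5 [ 20.3 -20.6] [20.2 20.2]
210 213.5 288.5 [ 14.4 -20.8] [14.4 21. ]
```

View pics/w4c.png

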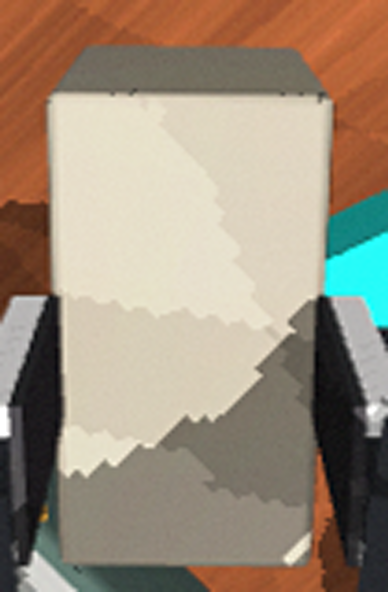

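```bash
python3 -m crank '[[[-0.02,-0.009,-0.002],[0,0,0],0.036],[[-0.035,-0.016,-0.003],[0,0,0],0.036],[[-0.037,-0.016,-0.003],[0,0,0],0.036],[[-0.037,-0.016,-0.003],[0,0,0],0.036],[[-0.037,-0.016,-0.003],[0,0,0],0.036],[[-0.037,-0.016,-0.003],[0,0,9],0.036],[[0,0,0],[0,0,9],0.036],[[0,0,0],[0,0,9],0.036],[[0,0,0],[0,0,9],0.036],[[0,0,0],[0,0,9],0.036]]';python3 go.py .56 -.1 .3 -86.7
```

```text
t: 10.98
eef_pos: [0.5643, 0.1405, 0.2991]
tool_rot: [-0.001, 0.696, 0.718, -0.001]
contact_force: [-0.1, -0.7, -3.7]
gripper_width: 0.455
shift mm [-240.2  -11.6   -0.8] turn [-0.11  0.14 88.42] q [ 0.17  0.33 -0.66  1.65  0.21  1.24 -0.51] t 10.97 pos [0.5643 0.1405 0.2991] tooly 1.72 F [-0.1 -0.7 -3.7] w 0.455
```

```bash
python3 -m crank '[[[-0.04,-0.002,0],[0,0,0],0.036],[[-0.05,-0.002,0],[0,0,0],0.036],[[-0.05,-0.002,0],[0,0,0],0.036],[[-0.05,-0.002,0],[0,0,0],0.036],[[-0.05,-0.002,0],[0,0,0],0.036],[[0,0,0],[0,0,10],0.036],[[0,0,0],[0,0,10],0.036],[[0,0,0],[0,0,10],0.036],[[0,0,0],[0,0,10],0.036],[[0,0,0],[0,0,10],0.036]]';python3 -m crank '[[[0,0,0],[0,0,10],0.036],[[0,0,0],[0,0,10],0.036],[[0,0,0],[0,0,10],0.036],[[0,0,0],[0,0,8],0.036],[[0,0,0],[0,0,0],0.036]]';python3 go.py .4672 -.3405 .12 -86.7
```

```text
t: 12.22
eef_pos: [0.5627, -0.0993, 0.299]
tool_rot: [-0.001, 0.935, 0.356, -0.001]
contact_force: [0.4, -0.7, -4.0]
gripper_width: 0.454
t: 12.85
eef_pos: [0.5628, -0.0992, 0.2993]
tool_rot: [-0.0, 0.999, 0.036, -0.001]
contact_force: [0.4, 0.5, -3.1]
gripper_width: 0.459
shift mm [-112.2  233.9  179.5] turn [-0.03  0.14  0.8 ] q [ 0.33  0.26 -0.33  1.69  0.09  1.21 -1.52] t 12.85 pos [ 0.5628 -0.0992  0.2993] tooly -85.9 F [ 0.4  0.5 -3.1] w 0.459
```

```bash
python3 -m crank '[[[-0.012,0.024,0],[0,0,0],0.036],[[-0.02,0.042,0.01],[0,0,0.8],0.036],[[-0.02,0.042,0.025],[0,0,0],0.036],[[-0.02,0.042,0.035],[0,0,0],0.036],[[-0.02,0.042,0.035],[0,0,0],0.036],[[-0.02,0.042,0.035],[0,0,0],0.036],[[0,0,0.03],[0,0,0],0.036],[[0,0,0.01],[0,0,0],0.036],[[0,0,0],[0,0,0],0.036],[[0,0,0],[0,0,0],0.036]]';python3 go.py .4672 -.3405 .12 -86.7;python3 -c "
from h import *
snap('wrist','w5')"
```

```text
t: 14.1
eef_pos: [0.4671, -0.3395, 0.1221]
tool_rot: [0.001, 1.0, 0.029, 0.001]
contact_force: [-0.2, 0.6, -3.4]
gripper_width: 0.458
shift mm [0.  1.  2.1] turn [ 0.06 -0.12  0.03] q [ 0.67  0.44 -0.19  1.87  0.11  0.84 -1.09] t 14.1 pos [ 0.4671 -0.3395  0.1221] tooly -86.67 F [-0.2  0.6 -3.4] w 0.458
```

View pics/w5.png

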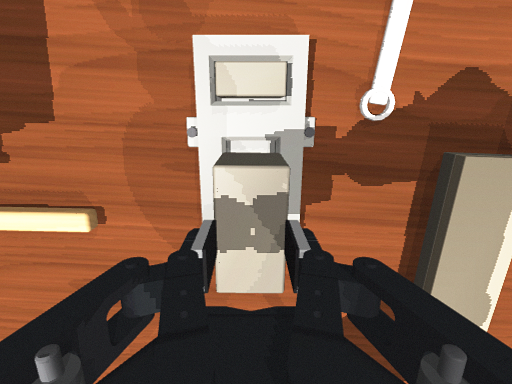

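Run:
```python
from h import *
p,d,c=load("w5.npz");o=bot.get_obs();q=o['tool_rot'];M=R.from_quat([q[1],q[2],q[3],q[0]]).as_matrix();pos=o['eef_pos']
g=cv2.GaussianBlur(cv2.cvtColor(p,cv2.COLOR_RGB2HSV)[...,1],(3,3),0).astype(int)
def T(u,v,Z=.022): return (M.T@(ray(u,v,Z,c)-pos))[:2]*1e3
L=[];Rr=[]
for v in list(range(45,112,3))+list(range(150,210,4)):
    l=np.argmin(np.diff(g[v,180:215]))+180.5;r=np.argmax(np.diff(g[v,290:320]))+290.5
    L.append(T(l,v));Rr.append(T(r,v))
L,Rr=np.array(L),np.array(Rr);print(np.polyfit(L[:,0],L[:,1],1),np.polyfit(Rr[:,0],Rr[:,1],1),"mid y",np.median((L+Rr)[:,1]/2),"wid",np.median((Rr-L)[:,1]))
tv=[np.argmin(np.diff(g[25:50,u]))+25.5 for u in range(205,300,8)];X=np.array([T(u,v) for u,v in zip(range(205,300,8),tv)]);print("far edge x",np.median(X[:,0]),"expected",95+38, np.polyfit(X[:,1],X[:,0],1))
```

```text
[ 5.96049362e-04 -4.95273106e+01] [2.08246566e-03 5.11109669e+01] mid y 0.9905181240369583 wid 100.73083082859888
far edge x 132.9755851982165 expected 133 [-9.64752286e-04  1.32975397e+02]
```

```bash
python3 -m crank '[[[0,0.001,0.01],[0,-0.1,0],0.036],[[0,0,0.02],[0,0,0],0.036],[[0,0,0.02],[0,0,0],0.036],[[0,0,0.007],[0,0,0],0.036],[[0,0,0],[0,0,0],0.036],[[0,0,0],[0,0,0],0.036]]';python3 go.py .4672 -.3405 .0425 -86.7
```

```text
t: 14.9
eef_pos: [0.4663, -0.3412, 0.0645]
tool_rot: [0.0, 1.0, 0.028, -0.0]
contact_force: [0.2, 0.4, -3.0]
gripper_width: 0.459
shift mm [ 1.  -0.6 22. ] turn [ 0.05  0.03 -0.09] q [ 0.66  0.52 -0.17  1.91  0.13  0.73 -1.11] t 14.9 pos [ 0.4663 -0.3412  0.0645] tooly -86.79 F [ 0.2  0.4 -3. ] w 0.459
```

```bash
python3 -m crank '[[[0.0009,-0.0005,0.001],[0,0,0],0.036],[[0,0,0.004],[0,0,0],0.036],[[0,0,0.004],[0,0,0],0.036],[[0,0,0.003],[0,0,0],0.036],[[0,0,0.003],[0,0,0],0.036],[[0,0,0.002],[0,0,0],0.036],[[0,0,0.002],[0,0,0],0.036],[[0,0,0],[0,0,0],0.036],[[0,0,0],[0,0,0],0.036]]';python3 go.py .4672 -.3405 .0425 -86.7
```

```text
t: 16.02
eef_pos: [0.4666, -0.3403, 0.0448]
tool_rot: [0.0, 1.0, 0.028, -0.001]
contact_force: [0.2, 0.5, -3.8]
gripper_width: 0.453
shift mm [0.6 0.2 2.3] turn [ 0.01  0.09 -0.1 ] q [ 0.65  0.55 -0.17  1.92  0.14  0.69 -1.11] t 16.02 pos [ 0.4666 -0.3403  0.0448] tooly -86.8 F [ 0.2  0.5 -3.8] w 0.453
```

No contact yet, and the stone is 12 mm into the pocket. I'll lower it the last bit.

```bash
python3 -m crank '[[[0.0003,0,0.001],[0,0,0],0.036],[[0,0,0.001],[0,0,0],0.036],[[0,0,0.0005],[0,0,0],0.036],[[0,0,0],[0,0,0],0.036],[[0,0,0],[0,0,0],0.036]]';python3 go.py .4672 -.3405 .0425 -86.7
```

```text
t: 16.65
eef_pos: [0.4668, -0.3403, 0.0425]
tool_rot: [0.0, 1.0, 0.028, -0.001]
contact_force: [-1.2, 0.8, 1.4]
gripper_width: 0.458
shift mm [ 0.4  0.2 -0. ] turn [ 0.01  0.09 -0.1 ] q [ 0.65  0.55 -0.17  1.92  0.14  0.69 -1.12] t 16.65 pos [ 0.4668 -0.3403  0.0425] tooly -86.8 F [-1.2  0.8  1.4] w 0.458
```

```bash
python3 -m crank '[[[0,0,0.0004],[0,0,0],0.036],[[0,0,0],[0,0,0],0.036],[[0,0,0],[0,0,0],0.042],[[0,0,0],[0,0,0],0.046],[[0,0,0],[0,0,0],0.052],[[0,0,0],[0,0,0],0.058],[[0,0,0],[0,0,0],0.06],[[0,0,0],[0,0,0],0.06]]';python3 go.py .4672 -.3405 .0425 -86.7
```

```text
t: 17.65
eef_pos: [0.4668, -0.3402, 0.0418]
tool_rot: [0.0, 1.0, 0.028, -0.001]
contact_force: [-0.5, -0.2, -0.6]
gripper_width: 0.703
shift mm [ 0.4  0.3 -0.7] turn [-0.   0.1 -0.1] q [ 0.65  0.55 -0.17  1.92  0.14  0.69 -1.12] t 17.65 pos [ 0.4668 -0.3402  0.0418] tooly -86.8 F [-0.5 -0.2 -0.6] w 0.703
```

Released. I'll raise the gripper, then look from the side and above.

```bash
python3 -m crank '[[[0,0,-0.005],[0,0,0],0.06],[[0,0,-0.015],[0,0,0],0.06],[[0,0,-0.03],[0,0,0],0.06],[[0,0,-0.04],[0,0,0],0.06],[[0.01,0,-0.04],[0,0,0],0.06],[[0.015,0,-0.03],[0,0,0],0.06],[[0,0,0],[0,0,0],0.06],[[0,0,0],[0,0,0],0.06]]';python3 go.py .46 .05 .3 -3
python3 - <<'E'
from h import *
p,d,c=snap('wrist','w6');P=cloud(d,c)
p2,_,_=snap('scene','s6')
cv2.imwrite('pics/s6c.png',cv2.resize(p2[210:300,140:260,::-1],None,fx=6,fy=6,interpolation=2))
E
```

```text
t: 18.65
eef_pos: [0.4913, -0.3387, 0.2017]
tool_rot: [-0.0, 1.0, 0.028, -0.001]
contact_force: [-0.0, 0.2, -0.4]
gripper_width: 0.705
shift mm [  -9.8 -389.9  -98.3] turn [ -0.11   0.11 -83.8 ] q [ 0.65  0.38 -0.19  1.76  0.08  1.02 -1.09] t 18.65 pos [ 0.4913 -0.3387  0.2017] tooly -86.8 F [-0.   0.2 -0.4] w 0.705
```

View pics/w6.png

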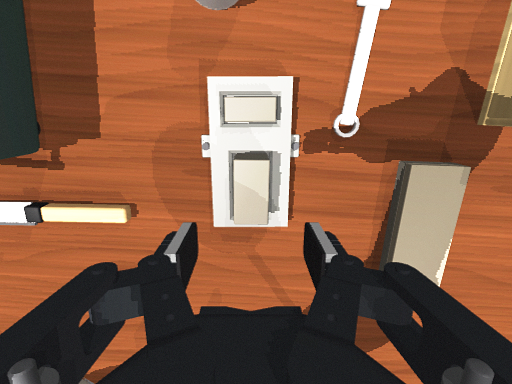

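View pics/s6c.png

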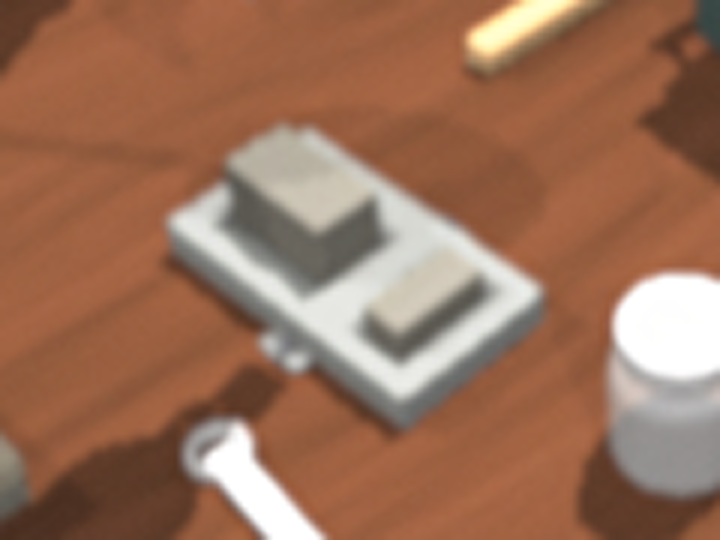

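Run:
```python
from h import *
p,d,c=load("w6.npz");P=cloud(d,c)
s=P[165:218,238:264].reshape(-1,3);A=np.c_[s[:,:2]-s[:,:2].mean(0),np.ones(len(s))];co=np.linalg.lstsq(A,s[:,2],rcond=None)[0]
print("stone top",co[2],"tilt deg",np.degrees(co[:2]),"tray",np.nanmedian(P[215:222,218:228,2]),np.nanmedian(P[135:145,225:280,2]))
m=np.zeros(d.shape,np.uint8);z=P[140:235,225:280,2];m[140:235,225:280]=(z>.045)
k=max(cv2.findContours(m,0,1)[0],key=cv2.contourArea);X=np.array([ray(u,v,.058,c)[:2] for u,v in k[:,0]]).astype(np.float32);print(cv2.minAreaRect(X*1000))
```

```text
** On entry to DLASCL parameter number  4 had an illegal value
 ** On entry to DLASCL parameter number  4 had an illegal valueTraceback (most recent call last):
  File "<stdin>", line 3, in <module>
    x, resids, rank, s = _umath_linalg.lstsq(a, b, rcond,
                         ~~~~~~~~~~~~~~~~~~~^^^^^^^^^^^^^
                                             signature=signature)
                                             ^^^^^^^^^^^^^^^^^^^^
    raise LinAlgError("SVD did not converge in Linear Least Squares")
numpy.linalg.LinAlgError: SVD did not converge in Linear Least Squares
```

Run:
```python
from h import *
p,d,c=load("w6.npz");P=cloud(d,c)
s=P[165:218,238:264].reshape(-1,3);s=s[np.isfinite(s[:,2])];A=np.c_[s[:,:2]-s[:,:2].mean(0),np.ones(len(s))];co=np.linalg.lstsq(A,s[:,2],rcond=None)[0]
print("stone top",co[2],"tilt deg",np.degrees(co[:2]),"tray",np.nanmedian(P[215:222,218:228,2]),np.nanmedian(P[135:145,225:280,2]))
m=np.zeros(d.shape,np.uint8);z=P[140:235,225:280,2];m[140:235,225:280]=(z>.05)
k=max(cv2.findContours(m,0,1)[0],key=cv2.contourArea);X=np.array([ray(u,v,.058,c)[:2] for u,v in k[:,0]]).astype(np.float32);print(cv2.minAreaRect(X*1000))
```

```text
stone top 0.05813616258155358 tilt deg [ 0.08541729 -0.1709061 ] tray 0.02228589092248931 0.02215502099066452
((470.3843078613281, -341.5926818847656), (79.27924346923828, 41.70494842529297), 3.1271884441375732)
```

Stone top is at 58.1 mm, level, and yaw matches the tray, so it is seated. Next is the hood bar.

```bash
python3 -m crank '[[[0.005,-0.01,-0.03],[0,0,0],0.06],[[0.005,-0.02,-0.03],[0,0,0],0.06],[[0.005,-0.04,-0.03],[0,0,0],0.06],[[0,-0.045,-0.01],[0,0,0],0.06],[[0,-0.045,0],[0,0,0],0.06],[[0,-0.045,0],[0,0,0],0.06],[[-0.005,-0.045,0],[0,0,0],0.06],[[-0.007,-0.045,0],[0,0,0],0.06],[[-0.007,-0.045,0],[0,0,-4],0.06],[[-0.006,-0.045,0],[0,0,-10],0.06]]';python3 -m crank '[[[0,0,0],[0,0,-10],0.06],[[0,0,0],[0,0,-10],0.06],[[0,0,0],[0,0,-10],0.06],[[0,0,0],[0,0,-10],0.06],[[0,0,0],[0,0,-10],0.06],[[0,0,0],[0,0,-10],0.06],[[0,0,0],[0,0,-10],0.05],[[0,0,0],[0,0,0],0.04],[[0,0,0],[0,0,0],0.034],[[0,0,0],[0,0,0],0.034]]';python3 go.py .455 .05 .3 -3; python3 -c "
from h import *
snap('wrist','w7')"
```

```text
t: 20.0
eef_pos: [0.4564, 0.0453, 0.3009]
tool_rot: [-0.0, 0.988, 0.152, -0.002]
contact_force: [-0.5, -0.1, 0.3]
gripper_width: 0.697
t: 21.25
eef_pos: [0.4574, 0.0443, 0.3016]
tool_rot: [-0.001, 0.725, 0.689, -0.001]
contact_force: [0.0, 0.3, -0.1]
gripper_width: 0.398
shift mm [ 5.6 -2.7  1.6] turn [-0.12  0.02  0.09] q [ 0.29  0.08 -0.54  1.91  0.04  1.17 -0.32] t 21.25 pos [0.4574 0.0443 0.3016] tooly -2.91 F [ 0.   0.3 -0.1] w 0.398
```

View pics/w7.png

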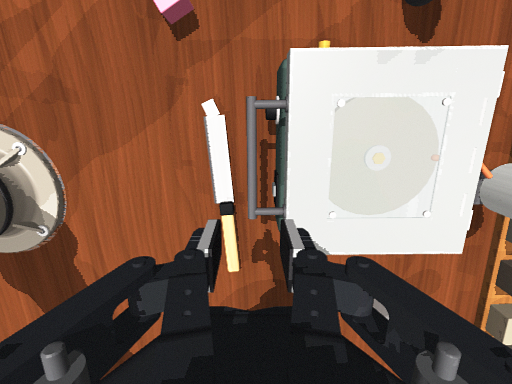

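Run:
```python
from h import *
p,d,c=load("w7.npz");P=cloud(d,c);Z=P[...,2]
m=np.zeros(d.shape,np.uint8);r=np.s_[85:230,240:264];m[r]=((Z[r]>.11)&(Z[r]<.16))*255
m[:,:]=cv2.morphologyEx(m,cv2.MORPH_OPEN,np.ones((9,1),np.uint8))
pts=[];
for v in range(88,228):
    u=np.where(m[v])[0]
    if len(u)>3: pts.append((v,u.min(),u.max()))
pts=np.array(pts);print(pts[0],pts[-1],pts[len(pts)//2]);sel=[(a+b)/2 for v,a,b in pts if b-a<10];vs=[v for v,a,b in pts if b-a<10]
X=np.array([ray(u,v,.133,c)[:2] for u,v in zip(sel,vs)]);f=np.polyfit(X[:,1],X[:,0],1)
a=ray(np.mean(sel[:5]),pts[0,0]-.5,.133,c);b=ray(np.mean(sel[-5:]),pts[-1,0]+.5,.133,c)
print(a,b,"len",np.linalg.norm(a-b),"mid",(a+b)/2,"yaw",-np.degrees(np.arctan(f[0])),"x at midy",np.polyval(f,(a+b)[1]/2))
print("bar top z",np.nanmedian(Z[110:205,252:255]),"hood z",np.nanmedian(Z[60:85,300:400]))
```

```text
[ 96 247 256] [218 249 256] [157 247 256]
[0.46366967 0.12966541 0.133     ] [ 0.45670943 -0.02209107  0.133     ] len 0.15191601459265763 mid [0.46018955 0.05378717 0.133     ] yaw -2.508262326418095 x at midy 0.46001756527539167
bar top z 0.13856378609567138 hood z 0.14611018616226706
```

```bash
python3 go.py .46 .0538 .128 -2.5
```

```text
shift mm [  9.7   2.4 173.7] turn [-0.11  0.01 -0.38] q [ 0.29  0.08 -0.54  1.91  0.04  1.17 -0.32] t 21.3 pos [0.4575 0.0443 0.3017] tooly -2.88 F [-0.8  0.6  0.3] w 0.401
```

```bash
python3 -m crank '[[[0.005,0.001,0.02],[0,0,-0.4],0.034],[[0.0047,0.0014,0.03],[0,0,0],0.034],[[0,0,0.03],[0,0,0],0.034],[[0,0,0.03],[0,0,0],0.034],[[0,0,0.02],[0,0,0],0.034],[[0,0,0.01],[0,0,0],0.034],[[0,0,0],[0,0,0],0.034],[[0,0,0],[0,0,0],0.034]]' 40;python3 go.py .46 .0538 .128 -2.5
```

```text
t: 22.3
eef_pos: [0.4608, 0.0541, 0.1626]
tool_rot: [-0.0, 0.722, 0.692, -0.0]
contact_force: [-0.2, 0.2, 0.3]
gripper_width: 0.398
shift mm [-0.3 -0.8 34.6] turn [-0.02 -0.    0.09] q [ 0.23  0.25 -0.55  2.07  0.17  0.86 -0.45] t 22.3 pos [0.4608 0.0541 0.1626] tooly -2.41 F [-0.2  0.2  0.3] w 0.398
```

```bash
python3 -m crank '[[[0,-0.0008,0.01],[0,0,0],0.034],[[0,0,0.01],[0,0,0],0.034],[[0,0,0.008],[0,0,0],0.034],[[0,0,0.006],[0,0,0],0.034],[[0,0,0],[0,0,0],0.034],[[0,0,0],[0,0,0],0.034]]' 40;python3 go.py .46 .0538 .128 -2.5; python3 -c "
from h import *
snap('wrist','w8')"
```

```text
t: 23.05
eef_pos: [0.4595, 0.054, 0.1279]
tool_rot: [-0.0, 0.722, 0.692, -0.001]
contact_force: [-0.0, 0.4, -0.1]
gripper_width: 0.397
shift mm [-0.2  0.5 -0.1] turn [-0.09  0.01  0.11] q [ 0.21  0.3  -0.53  2.11  0.21  0.79 -0.49] t 23.05 pos [0.4595 0.054  0.1279] tooly -2.39 F [-0.   0.4 -0.1] w 0.397
```

View pics/w8.png

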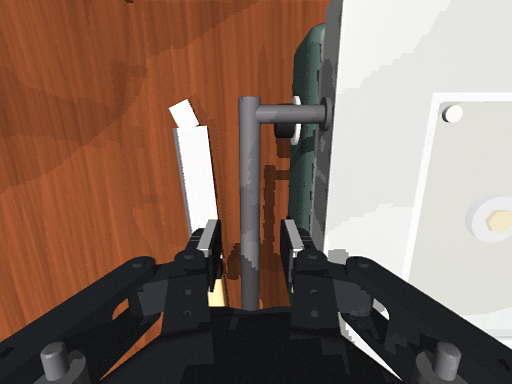

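The bar runs between the pads at u≈250. I'll close on it.

```bash
python3 -m crank '[[[0,0.0004,0],[0,0,0],0.022],[[0,0,0],[0,0,0],0.014],[[0,0,0],[0,0,0],0.005],[[0,0,0],[0,0,0],0.002],[[0,0,0],[0,0,0],0.002],[[0,0,0],[0,0,0],0.002]]' 60;python3 go.py .46 .0538 .128 -2.5
```

```text
t: 23.85
eef_pos: [0.4597, 0.0539, 0.1278]
tool_rot: [-0.001, 0.722, 0.692, -0.001]
contact_force: [-0.4, 0.2, -0.4]
gripper_width: 0.025
shift mm [-0.1  0.3 -0.2] turn [-0.1   0.01  0.11] q [ 0.21  0.3  -0.53  2.11  0.21  0.79 -0.49] t 23.85 pos [0.4597 0.0539 0.1278] tooly -2.39 F [-0.4  0.2 -0.4] w 0.025
```

```bash
python3 -c "
from h import *
snap('wrist','w9')
p,_,_=snap('scene','s9');cv2.imwrite('pics/s9c.png',cv2.resize(p[120:250,200:360,::-1],None,fx=4.5,fy=4.5,interpolation=2))"
```

```text
(no output)
```

View pics/w9.png

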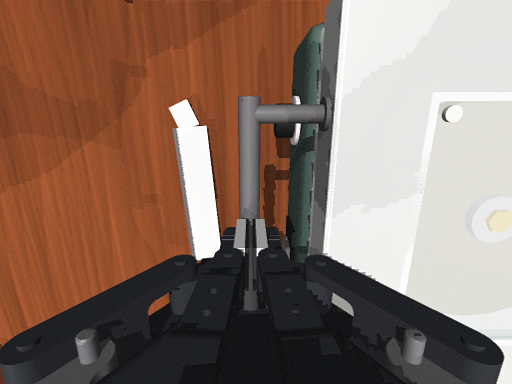

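View pics/s9c.png

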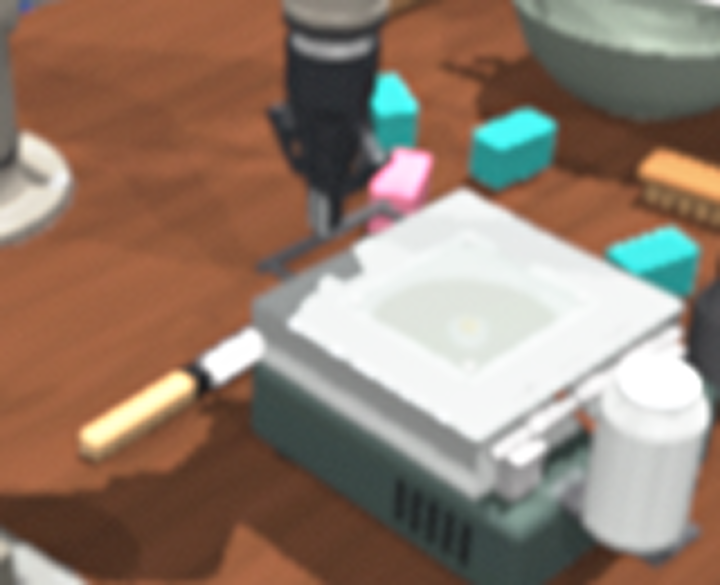

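```bash
python3 -c "
from h import *
p,d,c=load('w9.npz');cv2.imwrite('pics/w9c.png',cv2.resize(p[190:310,200:300,::-1],None,fx=5,fy=5,interpolation=2))
P=cloud(d,c)
for v in (205,215,222,228,235,242,250,260,270): print(v,[(u,round(float(P[v,u,2]),3)) for u in (232,238,241,247,251,255,261,264,272)])
"
```

```text
205 [(232, -0.0), (238, 0.001), (241, 0.137), (247, 0.138), (251, 0.139), (255, 0.137), (261, -0.0), (264, -0.0), (272, 0.0)]
215 [(232, -0.0), (238, 0.0), (241, 0.136), (247, 0.138), (251, 0.139), (255, 0.138), (261, 0.0), (264, 0.001), (272, 0.001)]
222 [(232, 0.002), (238, 0.148), (241, 0.149), (247, 0.15), (251, 0.139), (255, 0.15), (261, 0.149), (264, 0.15), (272, 0.0)]
228 [(232, 0.148), (238, 0.158), (241, 0.157), (247, 0.157), (251, 0.139), (255, 0.157), (261, 0.157), (264, 0.157), (272, 0.148)]
235 [(232, 0.157), (238, 0.164), (241, 0.165), (247, 0.165), (251, 0.139), (255, 0.165), (261, 0.165), (264, 0.164), (272, 0.157)]
242 [(232, 0.164), (238, 0.171), (241, 0.172), (247, 0.172), (251, 0.139), (255, 0.171), (261, 0.172), (264, 0.171), (272, 0.164)]
250 [(232, 0.183), (238, 0.182), (241, 0.181), (247, 0.177), (251, 0.139), (255, 0.176), (261, 0.181), (264, 0.181), (272, 0.184)]
260 [(232, 0.19), (238, 0.189), (241, 0.19), (247, 0.178), (251, 0.138), (255, 0.177), (261, 0.189), (264, 0.189), (272, 0.19)]
270 [(232, 0.197), (238, 0.196), (241, 0.194), (247, 0.178), (251, 0.139), (255, 0.177), (261, 0.197), (264, 0.196), (272, 0.197)]
```

View pics/w9c.png

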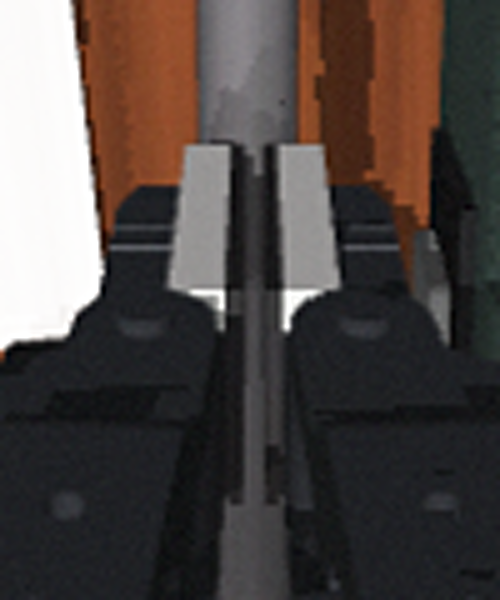

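```bash
python3 -c "
from h import *
c=bot.calibration('wrist');o=bot.get_obs();q=o['tool_rot'];M=R.from_quat([q[1],q[2],q[3],q[0]]).as_matrix()
E=np.linalg.inv(np.array(c['extrinsics']))
for t in [(11,6,14),(11,-6,14),(11,6,0),(11,6,-5),(11,6,-20),(11,6,-40),(0,0,14)]:
    w=o['eef_pos']+M@np.array(t)/1e3;k=E[:3,:3]@w+E[:3,3];print(t,np.round([c['fx']*k[0]/k[2]+c['cx'],c['fy']*k[1]/k[2]+c['cy']],1),np.round(w,3),round(k[2],3))
p,d,c=load('w9.npz');P=cloud(d,c);print(d[222,241],(P[222,241]-o['eef_pos'])@M*1e3,(P[222,247]-o['eef_pos'])@M*1e3,(P[222,255]-o['eef_pos'])@M*1e3,(P[242,241]-o['eef_pos'])@M*1e3)
p,d,c=load('w3.npz');P=cloud(d,c)
for v in (232,236,240,250): print([round(float(x),3) for x in P[v,[145,150,155,160,165],2]])
"
```

```text
(11, 6, 14) [258.2 199.6] [0.466 0.065 0.114] 0.178
(11, -6, 14) [240.2 199.6] [0.454 0.065 0.114] 0.178
(11, 6, 0) [258.8 206.8] [0.466 0.065 0.128] 0.164
(11, 6, -5) [259.1 209.6] [0.466 0.065 0.133] 0.159
(11, 6, -20) [260.  219.3] [0.466 0.065 0.148] 0.145
(11, 6, -40) [261.4 235.7] [0.466 0.065 0.168] 0.126
(0, 0, 14) [249.2 215. ] [0.46  0.054 0.114] 0.181
0.14407717 [  9.96667081  -4.28098184 -21.21419951] [ 10.40457335  -1.02376632 -22.24942508] [ 10.24096575   3.2732388  -21.88029237] [ 10.01279921  -3.50251983 -44.37022444]
[-0.0, -0.0, 0.255, 0.253, 0.252]
[0.002, 0.258, 0.258, 0.258, 0.253]
[0.263, 0.262, 0.262, 0.26, 0.254]
[0.272, 0.272, 0.268, 0.262, 0.255]
```

```bash
python3 -c "
from h import *
p,d,c=load('w4.npz');P=cloud(d,c)
print('TCPz .2827')
for v in (218,222,226,235,245,260,280): print(v,[round(float(x),3) for x in P[v,[196,200,204,208,211,216,230,285,290,296,300],2]])
p,d,c=load('s4.npz');cv2.imwrite('pics/s4c.png',cv2.resize(p[60:140,290:390,::-1],None,fx=7,fy=7,interpolation=2))
p,d,c=load('w8.npz');P=cloud(d,c)
print('w8');
for v in (222,226,235): print(v,[round(float(x),3) for x in P[v,205:222:2,2]])
"
```

```text
TCPz .2827
218 [0.001, -0.0, 0.001, 0.001, 0.0, 0.297, 0.299, 0.298, 0.05, 0.05, 0.05]
222 [-0.001, -0.001, 0.305, 0.304, 0.304, 0.298, 0.297, 0.298, 0.304, 0.304, 0.05]
226 [-0.0, -0.001, 0.31, 0.31, 0.31, 0.298, 0.298, 0.298, 0.309, 0.31, 0.309]
235 [0.312, 0.32, 0.321, 0.32, 0.318, 0.299, 0.298, 0.299, 0.317, 0.32, 0.32]
245 [0.329, 0.33, 0.33, 0.327, 0.318, 0.302, 0.298, 0.301, 0.318, 0.331, 0.33]
260 [0.343, 0.336, 0.334, 0.329, 0.321, 0.298, 0.298, 0.298, 0.32, 0.333, 0.336]
280 [0.365, 0.364, 0.336, 0.331, 0.105, 0.298, 0.298, -0.0, 0.0, 0.334, 0.363]
w8
222 [0.007, 0.149, 0.149, 0.149, 0.149, 0.151, 0.149, 0.149, -0.0]
226 [0.008, 0.155, 0.155, 0.157, 0.155, 0.153, 0.155, 0.15, -0.001]
235 [0.165, 0.165, 0.165, 0.166, 0.164, 0.165, 0.159, 0.151, 0.142]
```

View pics/s4c.png

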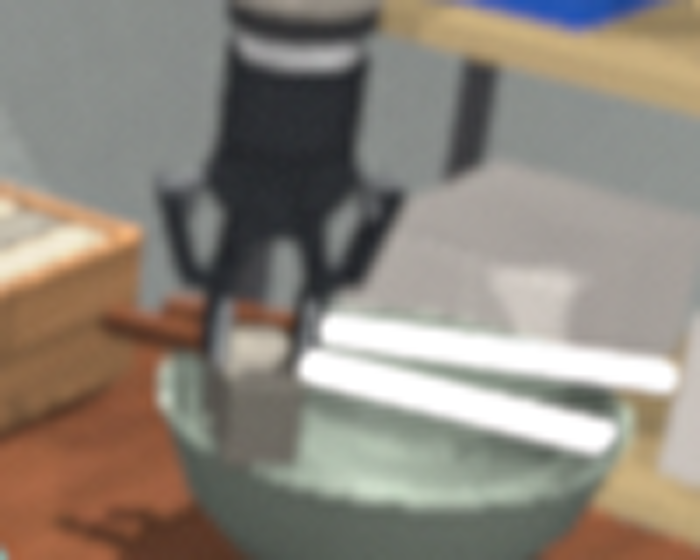

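The fingers closed to 2 mm with no bar between them. The wrist depth puts the fingertips at z≈0.145, above the bar top at 0.139. So the real tips sit about 28 mm farther back than the stated tool frame, and the stone must have been held near its top edge. I'll reopen, go down about 26 mm further and check before gripping again.

```bash
python3 -m crank '[[[0,0,0],[0,0,0],0.02],[[0,0,0],[0,0,0],0.034],[[0,0,0],[0,0,0],0.034],[[0,0,0.005],[0,0,0],0.034],[[0,0,0.006],[0,0,0],0.034],[[0,0,0.005],[0,0,0],0.034],[[0,0,0],[0,0,0],0.034]]' 60;python3 go.py .46 .0538 .102 -2.5;python3 -c "
from h import *
p,d,c=snap('wrist','w10');P=cloud(d,c)
for v in range(205,232,4): print(v,[round(float(x),3) for x in P[v,200:300:5,2]])"
```

```text
t: 24.82
eef_pos: [0.4593, 0.0539, 0.1112]
tool_rot: [-0.001, 0.722, 0.692, -0.001]
contact_force: [-0.1, 0.3, -0.5]
gripper_width: 0.397
shift mm [-0.   0.8  9.2] turn [-0.17  0.02  0.11] q [ 0.2   0.33 -0.52  2.12  0.23  0.75 -0.52] t 24.82 pos [0.4593 0.0539 0.1112] tooly -2.39 F [-0.1  0.3 -0.5] w 0.397
205 [0.008, 0.009, 0.008, 0.0, 0.001, 0.001, 0.0, -0.001, 0.135, 0.139, 0.14, 0.138, 0.136, -0.001, -0.001, -0.0, -0.001, 0.0, 0.001, 0.045]
209 [0.009, 0.009, 0.008, -0.001, -0.0, 0.0, 0.0, 0.002, 0.137, 0.14, 0.139, 0.139, 0.136, -0.0, -0.0, -0.0, 0.001, 0.001, -0.0, 0.047]
213 [0.009, 0.008, 0.009, 0.0, 0.0, 0.0, 0.0, 0.0, 0.135, 0.138, 0.139, 0.138, 0.136, -0.0, 0.0, 0.0, 0.001, 0.001, 0.001, 0.047]
217 [0.01, 0.009, 0.008, 0.007, 0.0, 0.001, 0.001, -0.0, 0.136, 0.138, 0.139, 0.139, 0.136, 0.0, -0.001, -0.0, -0.001, -0.0, 0.001, 0.047]
221 [0.008, 0.007, 0.131, 0.13, 0.128, 0.001, 0.0, 0.0, 0.135, 0.138, 0.139, 0.137, 0.134, 0.0, 0.0, 0.0, 0.001, 0.132, 0.131, 0.05]
225 [0.008, 0.009, 0.137, 0.136, 0.128, -0.001, 0.0, -0.0, 0.137, 0.139, 0.139, 0.138, 0.135, 0.001, -0.0, 0.0, 0.0, 0.137, 0.137, 0.137]
229 [0.133, 0.142, 0.141, 0.141, 0.131, 0.0, 0.0, -0.0, 0.136, 0.137, 0.14, 0.139, 0.136, 0.0, -0.001, 0.001, 0.125, 0.142, 0.141, 0.142]
```

View pics/w10.png

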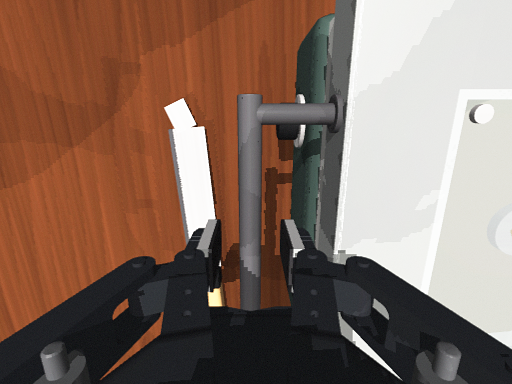

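```bash
python3 -c "
from h import *
p,d,c=load('w10.npz');P=cloud(d,c)
for v in (250,258,264,272,285): print(v,[(u,*[round(float(x),3) for x in P[v,u,[0,2]]]) for u in range(295,400,12)])"
```

```text
250 [(295, 0.48, 0.161), (307, 0.484, 0.167), (319, 0.49, 0.165), (331, 0.502, 0.141), (343, 0.506, 0.146), (355, 0.512, 0.147), (367, 0.519, 0.145), (379, 0.525, 0.146), (391, 0.53, 0.147)]
258 [(295, 0.48, 0.163), (307, 0.483, 0.172), (319, 0.488, 0.171), (331, 0.502, 0.143), (343, 0.507, 0.146), (355, 0.503, 0.17), (367, 0.507, 0.171), (379, 0.525, 0.145), (391, 0.532, 0.145)]
264 [(295, 0.479, 0.167), (307, 0.482, 0.175), (319, 0.487, 0.176), (331, 0.494, 0.167), (343, 0.499, 0.167), (355, 0.501, 0.175), (367, 0.505, 0.177), (379, 0.51, 0.175), (391, 0.531, 0.147)]
272 [(295, 0.476, 0.188), (307, 0.481, 0.181), (319, 0.486, 0.181), (331, 0.492, 0.173), (343, 0.497, 0.173), (355, 0.499, 0.18), (367, 0.503, 0.181), (379, 0.508, 0.181), (391, 0.511, 0.181)]
285 [(295, 0.475, 0.195), (307, 0.478, 0.196), (319, 0.482, 0.196), (331, 0.486, 0.195), (343, 0.495, 0.179), (355, 0.499, 0.181), (367, 0.502, 0.184), (379, 0.504, 0.188), (391, 0.508, 0.188)]
```

```bash
python3 -m crank '[[[0,0.0006,0.004],[0,0,0],0.034],[[0,0,0],[0,0,0],0.024],[[0,0,0],[0,0,0],0.014],[[0,0,0],[0,0,0],0.005],[[0,0,0],[0,0,0],0.004],[[0,0,0],[0,0,0],0.004],[[0,0,0],[0,0,0],0.004]]' 60;python3 go.py .46 .0538 .107 -2.5
```

```text
t: 25.75
eef_pos: [0.459, 0.0539, 0.1079]
tool_rot: [-0.001, 0.722, 0.692, -0.002]
contact_force: [-4.2, -0.2, 5.5]
gripper_width: 0.117
shift mm [-0.1  1.   0.9] turn [-0.23  0.06  0.12] q [ 0.19  0.33 -0.52  2.12  0.24  0.75 -0.52] t 25.75 pos [0.459  0.0539 0.1079] tooly -2.38 F [-4.2 -0.2  5.5] w 0.117
```

```bash
python3 -m crank '[[[0,0.0002,-0.0073],[0,0,0],0.004],[[0,0.0004,-0.0072],[0,0,0],0.004],[[0,0.0014,-0.0144],[0,0,0],0.004],[[0,0.0022,-0.0143],[0,0,0],0.004],[[0,0.0029,-0.0142],[0,0,0],0.004],[[0,0.0036,-0.014],[0,0,0],0.004],[[0,0,0],[0,0,0],0.004],[[0,0,0],[0,0,0],0.004]]' 60;python3 go.py .46 .0538 .107 -2.5; python3 -c "
from h import *
snap('wrist','w11')
p,_,_=snap('scene','s11');cv2.imwrite('pics/s11c.png',cv2.resize(p[90:260,200:380,::-1],None,fx=3.5,fy=3.5,interpolation=2))"
```

```text
t: 26.75
eef_pos: [0.4694, 0.0535, 0.1797]
tool_rot: [-0.001, 0.722, 0.692, -0.002]
contact_force: [-7.7, 1.1, -0.5]
gripper_width: 0.114
shift mm [-0.  -9.1 72.8] turn [-0.26  0.05  0.12] q [ 0.24  0.24 -0.55  2.03  0.16  0.91 -0.44] t 26.75 pos [0.4694 0.0535 0.1797] tooly -2.38 F [-7.7  1.1 -0.5] w 0.114
```

View pics/s11c.png

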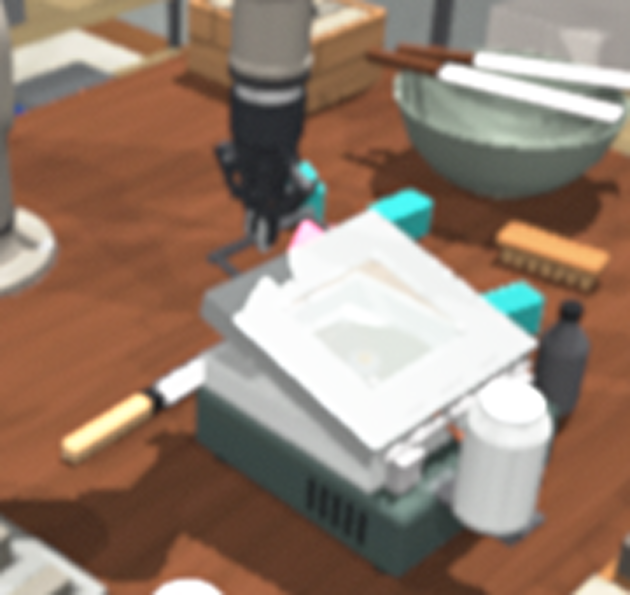

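View pics/w11.png

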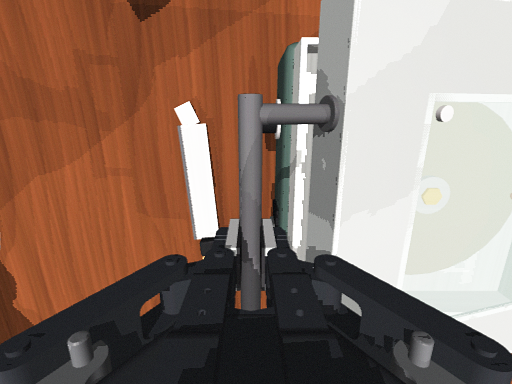

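The hood lifts with the bar held at (250,250). I'll continue the arc.

```bash
python3 -m crank '[[[0,0.002,-0.0069],[0,0,0],0.004],[[0,0.002,-0.0069],[0,0,0],0.004],[[0,0.005,-0.0136],[0,0,0],0.004],[[0,0.0057,-0.0133],[0,0,0],0.004],[[0,0.0065,-0.013],[0,0,0],0.004],[[0,0.0071,-0.0126],[0,0,0],0.004],[[0,0,0],[0,0,0],0.004],[[0,0,0],[0,0,0],0.004]]' 60;python3 go.py .46 .0538 .107 -2.5
```

```text
t: 27.85
eef_pos: [0.4973, 0.0524, 0.2463]
tool_rot: [-0.002, 0.722, 0.692, -0.002]
contact_force: [-9.6, 1.2, 2.2]
gripper_width: 0.112
shift mm [  0.  -36.5 139.5] turn [-0.33  0.07  0.12] q [ 0.25  0.21 -0.55  1.9   0.12  1.07 -0.39] t 27.85 pos [0.4973 0.0524 0.2463] tooly -2.38 F [-9.6  1.2  2.2] w 0.112
```

```bash
python3 -m crank '[[[0,0.0025,-0.0061],[0,0,0],0.004],[[0,0.0035,-0.0061],[0,0,0],0.004],[[0,0.008,-0.0118],[0,0,0],0.004],[[0,0.009,-0.0114],[0,0,0],0.004],[[0,0.0094,-0.0109],[0,0,0],0.004],[[0,0.0052,-0.0053],[0,0,0],0.004],[[0,0.005,-0.005],[0,0,0],0.004],[[0,0,0],[0,0,0],0.004],[[0,0,0],[0,0,0],0.004],[[0,0,0],[0,0,0],0.004]]' 60;python3 go.py .46 .0538 .107 -2.5;python3 -c "
from h import *
p,d,c=snap('wrist','w12');snap('top','t12')
p,_,_=snap('scene','s12');cv2.imwrite('pics/s12c.png',cv2.resize(p[70:260,140:390,::-1],None,fx=3,fy=3,interpolation=2))"
```

```text
t: 29.1
eef_pos: [0.5414, 0.0507, 0.3043]
tool_rot: [-0.001, 0.722, 0.692, -0.001]
contact_force: [-10.5, -0.4, 8.2]
gripper_width: 0.112
shift mm [-1.000e-01 -8.100e+01  1.975e+02] turn [-0.12  0.04  0.12] q [ 0.25  0.23 -0.54  1.73  0.13  1.21 -0.37] t 29.1 pos [0.5414 0.0507 0.3043] tooly -2.38 F [-10.5  -0.4   8.2] w 0.112
```

View pics/s12c.png

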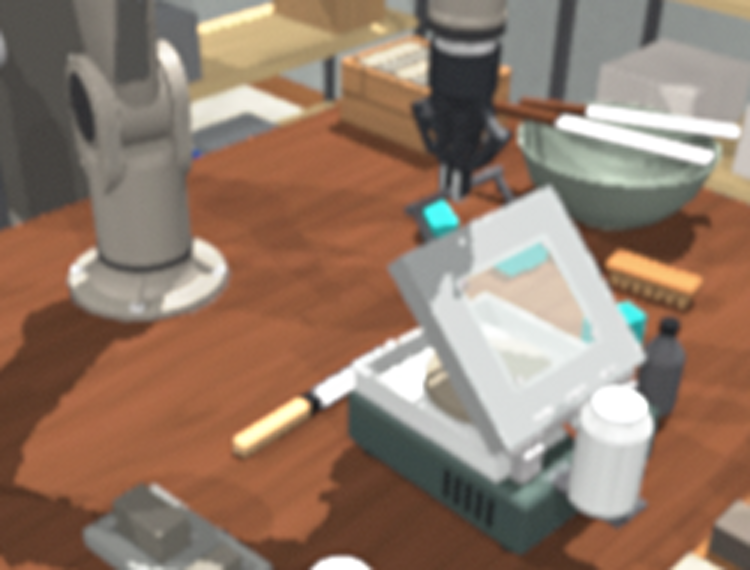

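View pics/w12.png

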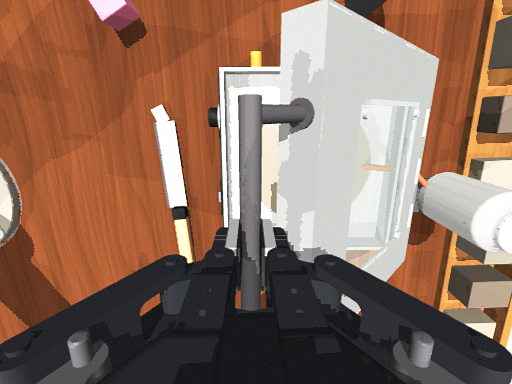

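View pics/t12.png

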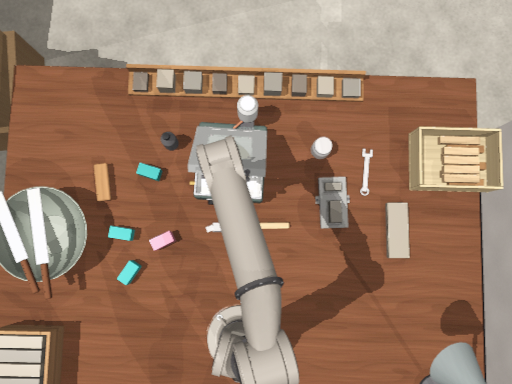

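```bash
cat > ang.py <<'E'
from h import *
import sys
p,d,c=load(sys.argv[1]);P=cloud(d,c)
s=P[60:200,325:348].reshape(-1,3);s=s[np.isfinite(s[:,2])];m=s.mean(0);_,_,V=np.linalg.svd(s-m);r=np.abs((s-m)@V[2]);s=s[r<.003];m=s.mean(0);_,_,V=np.linalg.svd(s-m);n=V[2]*np.sign(V[2][2])
print("normal",n,"angle",np.degrees(np.arccos(n[2])),len(s))
z=np.array([np.nanmax(P[v,240:262,2]) for v in range(120,200,5)]);print("bar top z",np.round(z,3), "P",[np.round(P[v,251],4) for v in (110,150,200)])
bz=np.median(z)-.006-.128;print("angle from bar", np.degrees(np.arcsin(bz/np.hypot(277,5)*1e3))-1.03)
E
python3 ang.py w12.npz
```

```text
normal [ 0.70009035 -0.02842446  0.7134883 ] angle 44.480553398155735 3203
bar top z [0.332 0.332 0.332 0.333 0.332 0.332 0.332 0.332 0.333 0.332 0.333 0.332
 0.332 0.332 0.332 0.332] P [array([0.5454, 0.1187, 0.3308]), array([0.5446, 0.1001, 0.3301]), array([0.5435, 0.0748, 0.3306])]
angle from bar 44.561648578654115
```

```bash
python3 -m crank '[[[0,-0.001,-0.001],[0,0,0],0.004],[[0,0,0],[0,0,0],0.004],[[0,0,0],[0,0,0],0.004],[[0,0,0],[0,0,0],0.004],[[0,0,0],[0,0,0],0.004],[[0,0,0],[0,0,0],0.004]]' 60; python3 -m crank '[[[0,0,0],[0,0,0],0.004],[[0,0,0],[0,0,0],0.004],[[0,0,0],[0,0,0],0.004],[[0,0,0],[0,0,0],0.004],[[0,0,0],[0,0,0],0.004],[[0,0,0],[0,0,0],0.004],[[0,0,0],[0,0,0],0.004],[[0,0,0],[0,0,0],0.004]]';python3 - <<'E'
from h import *
snap('wrist','w13');p,d,c=snap('top','t13')
p0,_,_=load('top0.npz')
cv2.imwrite('pics/t13c.png',cv2.resize(np.hstack([p0[150:250,300:420],p[150:250,300:420]])[...,::-1],None,fx=3.3,fy=3.3,interpolation=2))
df=cv2.absdiff(p,p0).max(2)
for n,(a,b,e,f) in dict(whet=(200,262,385,412),spanner=(145,200,358,376),jar=(135,160,310,334),knifeHandle=(220,232,262,292),can=(130,152,160,180),brush=(160,204,92,112),slip=(178,194,322,344),pink=(228,252,148,176)).items(): print(n,np.median(df[a:b,e:f]))
E
python3 ang.py w13.npz
```

```text
t: 30.0
eef_pos: [0.5411, 0.0507, 0.3041]
tool_rot: [-0.0, 0.722, 0.692, -0.001]
contact_force: [-6.7, 0.5, 3.9]
gripper_width: 0.111
t: 31.0
eef_pos: [0.5411, 0.0507, 0.3041]
tool_rot: [-0.0, 0.722, 0.692, -0.001]
contact_force: [-6.2, 0.2, 3.4]
gripper_width: 0.111
whet 1.0
spanner 2.0
jar 11.0
knifeHandle 1.0
can 10.0
brush 1.0
slip 24.0
pink 2.0
normal [ 0.69843114 -0.02821104  0.71512102] angle 44.34688175028155 3203
bar top z [0.332 0.332 0.332 0.332 0.332 0.332 0.331 0.332 0.331 0.331 0.331 0.332
 0.332 0.331 0.331 0.331] P [array([0.5451, 0.1187, 0.3311]), array([0.5443, 0.1002, 0.3307]), array([0.5432, 0.075 , 0.331 ])]
angle from bar 44.46244007359956
```

View pics/t13c.png

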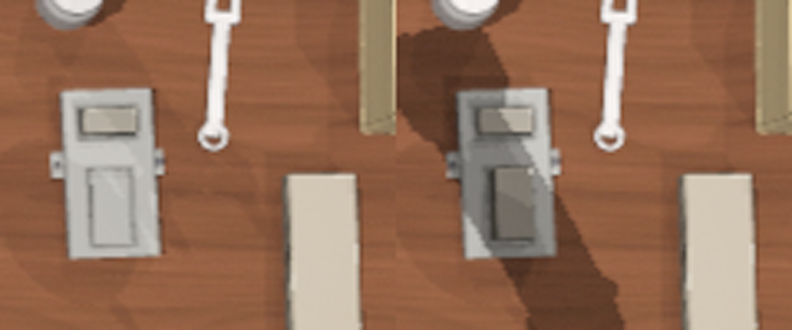

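The hood is steady at about 44.4°, the stone is in its pocket, and the other things are where they were (the picture differences there are shadows). I'm handing in.

```bash
python3 -c "
from station import bot
print(bot.hand_in())"
```

```text
the job is handed in; nothing more can be done
None
```

The dressing stone is back in its pocket and released, and the hood is held half open at about 44.4° with the bar still in the gripper. I handed in at about 31 s.

- **Stone:** I lowered it in until it touched the pocket floor, then let go. Afterwards its top measured 58.1 mm above the bench (58 expected). It is level to about 0.2° and square to the tray to about 0.2°.
- **Hood:** Two measurements agreed, 44.3° from the hood's top surface and 44.5° from the bar's height. Over the last second of holding, the arm's position and grip did not change. About 7 N was still pressing on the tool.
- **Other things on the bench:** The whetstone, spanner, knife handle, brush and pink block match the first overhead picture. The jar, oil can and slip stone showed some difference; the overhead crop shows the arm's shadow across the tray, so I put it down to shadow. I did not re-measure the three or check the turquoise blocks.
- **What went wrong:** My first grip on the bar closed on nothing. The fingertips are about 28 mm farther back than the tool description says. I reopened, went about 20 mm lower and gripped the bar properly. This probably also means the stone was held close to its top edge, but it was carried straight and seated correctly.

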